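# Load the soak chamber, shut its cover and lock the collar

## Task

Load the soak chamber: turn the collar on its cover back to the black open mark, then fold the cover up until it stands open by itself a little past upright, and stand all the plain grey steel bushes that are on the bench between the chamber and the spray can (two to four of them) upright on the chamber floor. Then, with the collar still at the open mark, fold the cover fully shut, and turn the collar so that its white pointer stands at the green locked mark. Leave the spray can, the brass cap and the tape roll where they are.

Things in the scene. Friction and masses are not known exactly. Their poses are not given: they have to be found in the camera images.
- chamber: Grey open-topped box fixed to the bench, outside 280 (its x) x 190 (its y) x 88 mm high, walls and floor 8 mm thick, so the inside is 264 x 174 mm and 80 mm deep. Origin at the centre of its underside on the bench; z up. The cover's hinge runs along its -y side, the cover's handle bar is at its +y side.
- cover (a joint): Hinge of the aluminium cover (276 x 196 x 12 mm, 0.5 kg): 0 = flat and fully shut, grows as the bar side swings up; 1.57 = upright, stop at 1.85. Stiff hinge (about 1 N m of friction), it stays at whatever angle it is left. The axis runs along the chamber's x, at chamber y = -102 mm, z = 98 mm.
- cover_hinge (a point): Middle of the cover's hinge line, at the mid-thickness of the cover.
- cover_bar (a point): Middle of the black handle bar of the cover: round, 12 mm thick, 130 mm long, parallel to the hinge and 238 mm from it, at the mid-thickness of the cover. It is held by two arms 110 mm apart, 40 mm beyond the cover's free edge (a finger goes in between). It can turn in a pinch as the cover swings. Its axes turn with the cover.
- collar (a joint): Angle of the round lock collar (116 mm diameter, 12 mm thick) in the middle of the cover's upper face: 0 = white pointer at the black open mark, 1.2 = white pointer at the green locked mark. Grows clockwise as seen from above with the cover shut. It can be turned a little past both marks (-0.15 to 1.4), so stop at the mark. Friction about 0.15 N m; stays where it is left. It drives two sliding bolts on the cover.
- collar_center (a point): On the collar's axis, 24 mm above the cover's upper face; the cover's upper face is 104 mm above the bench when shut. Its axes turn with the collar. The black and green marks are painted on the cover round the collar, on the bar side.
- collar_lug1 (a point): First of two opposite red upright lugs on the collar, a place to pinch it: centre of the lug 44 mm from the axis, 26 mm long along the radius, 12 mm thick across it, its top 42 mm above the cover's face (14 mm above this point). With the collar at 0 this lug lies 0.6 rad counter-clockwise from the chamber's +x direction, seen from above.
- collar_lug2 (a point): The second red lug, the same, on the opposite side of the collar.
- bush_a: Plain grey steel bush (thick-walled sleeve standing on end), 62 mm outside diameter, 66 mm tall, about 0.25 kg; origin at the centre of its underside, z up along its bore. To be loaded. May be absent (None).
- bush_b: Plain grey steel bush (thick-walled sleeve standing on end), 58 mm outside diameter, 70 mm tall, about 0.25 kg; origin at the centre of its underside, z up along its bore. To be loaded. May be absent (None).
- bush_c: Plain grey steel bush (thick-walled sleeve standing on end), 58 mm outside diameter, 56 mm tall, about 0.25 kg; origin at the centre of its underside, z up along its bore. To be loaded. May be absent (None).
- bush_d: Plain grey steel bush (thick-walled sleeve standing on end), 58 mm outside diameter, 70 mm tall, about 0.25 kg; origin at the centre of its underside, z up along its bore. To be loaded. May be absent (None).
- brass_cap: Flat brass cap with a hole, 60 mm diameter, 14 mm tall, a bystander; origin at the centre of its underside.
- spray_can: Blue and white spray can, 53 mm diameter, 188 mm tall, a bystander; origin at the centre of its underside.
- tape_roll: Black roll of tape lying flat, 62 mm diameter, 19 mm tall, a bystander; origin at the centre of its underside.
Things that resemble listed ones, but are neither listed nor needed, are in the scene too. Leave any brown or pink look-alike of the bush_b alone.

How it is judged:
On the way, in this order (a step that is already met when the one before it is completed fails the run):
1. the collar is turned to the open mark (within 0.12 rad) while the cover is still shut (value of joint collar between -0.12 and 0.12 rad and value of joint cover below 0.04 rad), for 0.2 s.
2. the cover stands open past upright (over 1.6 rad) (value of joint cover above 1.6 rad), for 0.2 s.
3. every bush present stands upright on the chamber floor, the cover still open (over 1.4 rad) (x of bush_a in the frame of chamber between -0.115 and 0.115 m and y of bush_a in the frame of chamber between -0.075 and 0.075 m and z of each of bush_a, bush_b, bush_c, bush_d in the frame of chamber below 0.016 m and angle between each of bush_a, bush_b, bush_c, bush_d's own z axis and vertical below 0.15 rad and x of bush_b in the frame of chamber between -0.115 and 0.115 m and y of bush_b in the frame of chamber between -0.075 and 0.075 m and x of bush_c in the frame of chamber between -0.115 and 0.115 m and y of bush_c in the frame of chamber between -0.075 and 0.075 m and x of bush_d in the frame of chamber between -0.115 and 0.115 m and y of bush_d in the frame of chamber between -0.075 and 0.075 m and value of joint cover above 1.4 rad), for 0.2 s.
4. the cover is fully shut (under 0.04 rad) with the collar still near the open mark (under 0.3 rad) (value of joint cover below 0.04 rad and value of joint collar below 0.3 rad), for 0.2 s.
5. the collar is turned to the locked mark (1.1 to 1.3 rad) with the cover shut (value of joint collar between 1.1 and 1.3 rad and value of joint cover below 0.04 rad), for 0.2 s.
At the end, for the whole second after the job is handed in: Every bush present stands upright (within 0.15 rad) and at rest on the chamber floor, the cover is fully shut (under 0.04 rad) and the collar's pointer stands at the green locked mark (within 0.1 rad) (all of step 5 and x of bush_a in the frame of chamber between -0.115 and 0.115 m and y of bush_a in the frame of chamber between -0.075 and 0.075 m and z of each of bush_a, bush_b, bush_c, bush_d in the frame of chamber below 0.016 m and angle between each of bush_a, bush_b, bush_c, bush_d's own z axis and vertical below 0.15 rad and x of bush_b in the frame of chamber between -0.115 and 0.115 m and y of bush_b in the frame of chamber between -0.075 and 0.075 m and x of bush_c in the frame of chamber between -0.115 and 0.115 m and y of bush_c in the frame of chamber between -0.075 and 0.075 m and x of bush_d in the frame of chamber between -0.115 and 0.115 m and y of bush_d in the frame of chamber between -0.075 and 0.075 m and linear speed of each of bush_a, bush_b, bush_c, bush_d below 0.02 m/s); the robot touches nothing.
It fails at once if the brass cap is moved more than 40 mm (distance of brass_cap from where it was at the start of the episode above 0.04 m).
It fails at once if the spray can is moved more than 40 mm (distance of spray_can from where it was at the start of the episode above 0.04 m).
It fails at once if the tape roll is moved more than 40 mm (distance of tape_roll from where it was at the start of the episode above 0.04 m).
Of bush_a, bush_b, bush_c, bush_d only 2 to 4 are there at a start; the rules pass over those that are not, and their reading is None.
At some moment in a run one of bush_a, bush_b, bush_c, bush_d may be knocked a few centimetres aside while the robot is not near it.
Once in a run the grip may slacken for a moment while it holds something.
It also fails if it takes over 210 s, if anything falls off the work surface, if the arm or the gripper's body presses on something with over 40 N, if the wrist force passes 120 N, or if a joint passes its speed limit or range.

## Robot

A 6-joint arm with a two-finger parallel gripper is mounted at the origin on a cart in front of the work surface, level with it; the furniture and walls round the work are solid. World frame = base frame: x ahead of the robot, y to its left, z up, the work surface at z = 0. Lengths are in m, angles in rad, forces in N, time in s.
With the tool pointing down it reaches from about 0.275 to 0.75 m from the base axis. Payload 10.2 kg.
Tool frame: the origin (TCP) lies between the finger pads; the fingertips stand 25 mm ahead of it and the grasp point (between the pads) lies 6 mm ahead of it; x points along the fingers, y is the direction in which the jaws open and shut, and the axes are right-handed (so a half turn about x gives the same grasp; the last joint's range is limited). The gripper opens to 88 mm and grips with 3 to 60 N. Pads are 18 mm wide; open, the fingers measure 123 mm over their backs; the gripper's body (75 mm by 187 mm) begins 45 mm behind the grasp point.
Start: joints at [-1.35, 0.313, 1.498, -0, 1.331, -0.223], TCP at [0.225, -0.474, 0.264] pointing down, gripper open.
Joint ranges: [-2.94, 2.94], [-0.97, 2.17], [0.19, 2.56], [-1.23, 4.37], [0.02, 3.11], [-2.88, 2.88]. Speed limits (rad/s): [2.39, 2.39, 3.01, 3.14, 3.14, 3.14].

## Interface

Orientations are given as a unit quaternion [w, x, y, z].
In Python, from rig import robot gives the robot as it stands.
- The arm moves only by the tool arm_command, never from a script. Its argument "moves" is a list of rows, each a list of 5 numbers: the shift along the world's x, y, z in m, then the turn about the world's z in degrees, then the opening, from -1 (shut) to 1 (fully open). In form: [[tx, ty, tz, roll, jaw], ...]. A call has 1 to 20 rows; each row shifts and turns the commanded pose from where the row before left it; what a row does not reach is not made up. A row lasts 1/10 s, in which the tool goes at most 50 mm and 8.59 degrees, less where a joint would pass 70% of its speed; a pose out of reach is approached as far as the arm can. A call is refused whole if a number of a shift passes 0.05 or a number of a turn 8.59, either way. A call with a gripper value outside its range is refused whole. The fingers move at their own pace and stop on an object; "newtons" is the grip in N (left out, the last holds). Time passes only in rows, so rows that do not move let the fingers close. It gives the time, the measured TCP pose, the force and the opening at its end, in the units of the state.
- robot.sense(): the state, without advancing time (a new reading comes with each control period).
- robot.snapshot(name): name is "side" or "top" or "wrist"; returns a dict with "frame" (400x640x3 uint8, blue, green, red), "fx", "fy", "cx", "cy" (pixels), "cam_to_world" (4x4, takes a point from camera to world coordinates); the wrist camera has in their place "T_tool_cam" (4x4, takes a point from camera to tool coordinates, whose origin is the TCP and whose axes are the tool frame's). Camera axes: x right, y down, z forward; pixel columns grow to the right and rows downward; lengths in m; the calibration is good to about 2 mm. A picture is of the moment at which its call begins: read the wrist's pose just before it. There is no depth.
- robot.job_done(): hands the job in, once; it reports no verdict.
The state is a dict: "clock": time; "q": joint angles; "qd": joint speeds; "tau": joint torques, N m; "ee_pos": TCP position; "tcp_rot": TCP orientation; "contact_force": force on the tool from outside, world axes, zero at the start; "wrist_torque": the same for the moment, N m; "finger_gap": finger opening in m.
Only numpy, scipy, OpenCV 4.12 (cv2) and the standard library are available. Lean on these libraries where they do the work, as an engineer would, in place of code of your own. Each camera call takes 0.05 s, during which the arm holds its last target.

## Working session

There is one attempt and no reset: what is moved stays moved. The work goes in short steps, Python scripts to look and compute and a tool call to move; the robot and the scene stay as the last step left them, time stands still between calls to the robot, and variables do not carry over. Pictures are saved under pics/ and viewed, and the job is handed in when it is done.

Besides the shell and the picture viewer there is one more tool, called after "Request:" in YAML: its name, and indented under it one key for each argument. arm_command: Moves the arm, as the interface text tells. Its arguments: {"type":"object","properties":{"moves":{"type":"array"},"newtons":{"type":"number"}},"required":["moves"]}

```bash
ls; mkdir -p pics
python3 - <<'E'
from rig import robot
import cv2,numpy as np
s=robot.sense();print({k:np.round(v,3).tolist() for k,v in s.items()})
for n in("side","top","wrist"):
    d=robot.snapshot(n);cv2.imwrite(f"pics/{n}0.png",d["frame"]);print(n,d["fx"],d["fy"],d["cx"],d["cy"]);print(np.round(d.get("cam_to_world",d.get("T_tool_cam")),4).tolist())
E
```

```text
pics
{'clock': 0.0, 'q': [-1.35, 0.313, 1.498, -0.0, 1.331, -0.223], 'qd': [0.0, 0.0, 0.0, -0.0, 0.001, -0.0], 'tau': [-0.0, -40.221, -25.227, 0.069, 0.035, -0.0], 'ee_pos': [0.225, -0.474, 0.263], 'tcp_rot': [-0.155, -0.69, -0.156, 0.69], 'contact_force': [0.075, -1.072, -0.346], 'wrist_torque': [0.038, 0.037, -0.046], 'finger_gap': 0.089}
side 376.2664979083549 376.2664979083549 318.382171520163 200.46010445273492
[[-0.9912, -0.0733, 0.1103, 0.4112], [-0.1317, 0.46, -0.8781, 1.0698], [0.0136, -0.8849, -0.4656, 0.5273], [0.0, 0.0, 0.0, 1.0]]
top 398.0788794298394 398.0788794298394 315.16644683012413 198.95435096305147
[[-0.0175, -0.9818, 0.1889, 0.2951], [-0.9996, 0.0216, 0.0194, 0.2389], [-0.0231, -0.1885, -0.9818, 1.2024], [0.0, 0.0, 0.0, 1.0]]
wrist 345.739981939029 345.739981939029 320.62216760706656 190.542896210224
[[0.0006, -0.3189, 0.9478, -0.1206], [1.0, 0.0013, -0.0002, 0.0007], [-0.0012, 0.9478, 0.3189, -0.0835], [0.0, 0.0, 0.0, 1.0]]
```

View pics/side0.png

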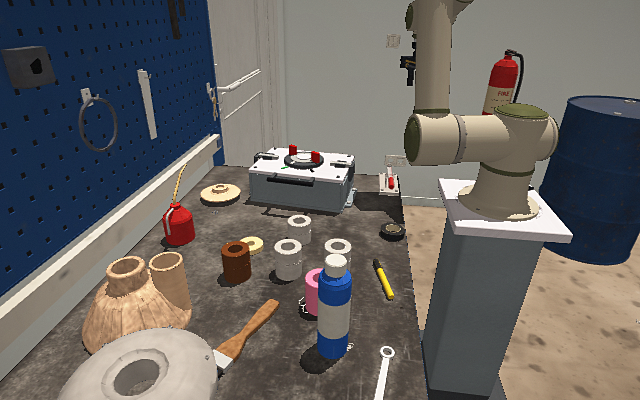

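View pics/top0.png

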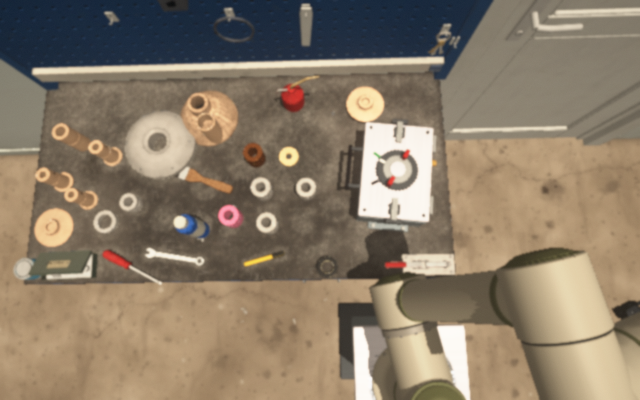

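View pics/wrist0.png

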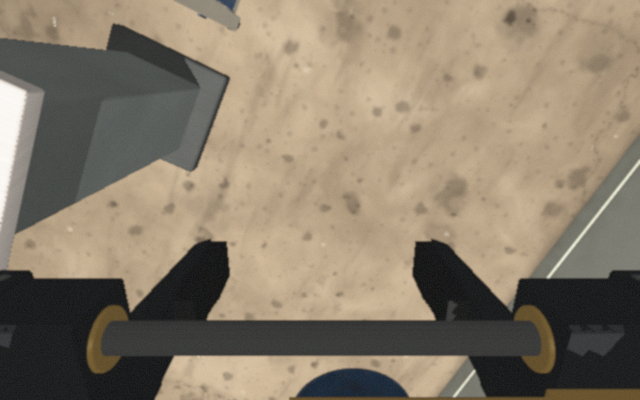

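```bash
cat > h.py <<'E'
from rig import robot
import cv2,numpy as np
np.set_printoptions(precision=4,suppress=True)
def ray(d,u,v,z,T=None):
    T=np.array(d["cam_to_world"]) if T is None else T
    r=T[:3,:3]@np.array([(u-d["cx"])/d["fx"],(v-d["cy"])/d["fy"],1]);o=T[:3,3]
    return o+r*(z-o[2])/r[2]
def proj(d,p,T=None):
    T=np.array(d["cam_to_world"]) if T is None else T
    c=np.linalg.inv(T)@np.append(p,1);return np.array([d["fx"]*c[0]/c[2]+d["cx"],d["fy"]*c[1]/c[2]+d["cy"]])
def wristT(s,d):
    from scipy.spatial.transform import Rotation as R
    q=s["tcp_rot"];M=np.eye(4);M[:3,:3]=R.from_quat([q[1],q[2],q[3],q[0]]).as_matrix();M[:3,3]=s["ee_pos"]
    return M@np.array(d["T_tool_cam"])
def crop(f,x0,y0,x1,y1,k,name):
    cv2.imwrite("pics/"+name,cv2.resize(f[y0:y1,x0:x1],None,fx=k,fy=k,interpolation=cv2.INTER_CUBIC))
E
python3 - <<'E'
from h import *
d=robot.snapshot("top");f=d["frame"]
crop(f,335,110,445,240,4.5,"t1.png");crop(f,90,130,340,290,3.2,"t2.png")
d=robot.snapshot("side");crop(d["frame"],220,130,400,300,3.5,"s1.png")
E
```

```text
(no output)
```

View pics/t1.png

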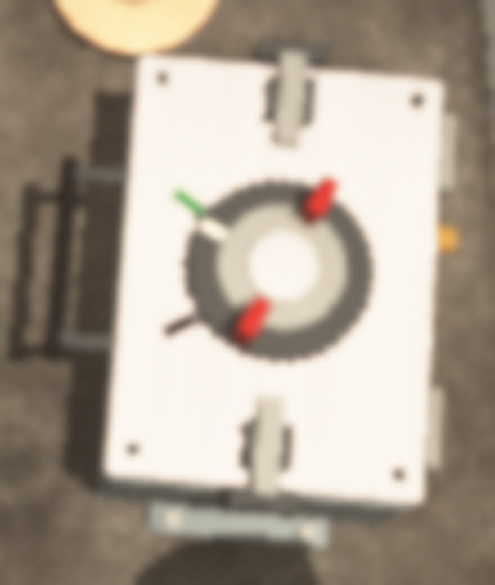

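View pics/t2.png

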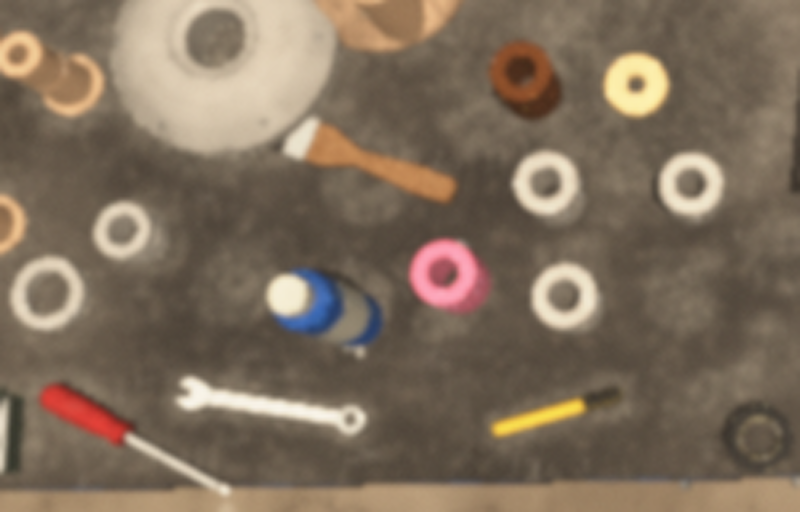

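View pics/s1.png

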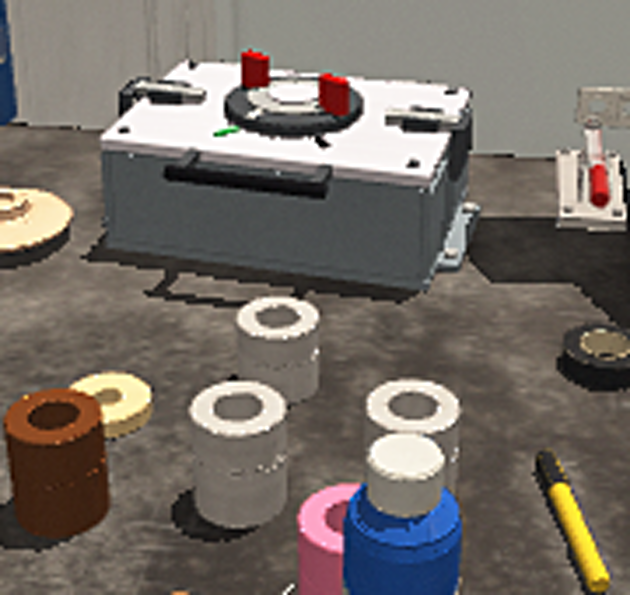

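```bash
cat > m.py <<'E'
from h import *
def bushes(d):
    f=d["frame"];hsv=cv2.cvtColor(f,cv2.COLOR_BGR2HSV)
    m=((hsv[...,1]<60)&(hsv[...,2]>150)).astype(np.uint8)*255
    cs,_=cv2.findContours(m,cv2.RETR_EXTERNAL,cv2.CHAIN_APPROX_NONE)
    for c in cs:
        if cv2.contourArea(c)<80: continue
        (u,v),r=cv2.minEnclosingCircle(c);print(np.round([u,v,r,cv2.contourArea(c)],1),ray(d,u,v,.066)[:2])
E
python3 - <<'E'
from m import *
d=robot.snapshot("top");f=d["frame"];hsv=cv2.cvtColor(f,cv2.COLOR_BGR2HSV)
bushes(d)
# cover
m=((hsv[...,1]<60)&(hsv[...,2]>190)).astype(np.uint8)*255;m[:,:345]=0;m[:,440:]=0;m[:115]=0;m[230:]=0
m=cv2.morphologyEx(m,cv2.MORPH_CLOSE,np.ones((25,25)))
c=max(cv2.findContours(m,0,2)[0],key=cv2.contourArea);b=cv2.boxPoints(cv2.minAreaRect(c));print("box",b)
P=np.array([ray(d,u,v,.104) for u,v in b]);print(P,P.mean(0));print(np.linalg.norm(np.roll(P,-1,0)-P,axis=1))
for k,(lo,hi,z) in dict(red=(0,8,.146),red2=(172,180,.146),green=(50,75,.104)).items():
    mm=((hsv[...,0]>=lo)&(hsv[...,0]<=hi)&(hsv[...,1]>120)).astype(np.uint8);mm[:,:345]=0;mm[:,435:]=0;mm[230:]=0
    n,l,st,ce=cv2.connectedComponentsWithStats(mm)
    for i in range(1,n):
        if st[i,4]>4:print(k,ce[i],st[i,4],ray(d,*ce[i],z))
E
```

```text
[418.4 352.6  26.8 497. ] [ 0.0865 -0.0093]
[ 365.5  362.6   37.8 1484.5] [0.0629 0.1339]
[ 454.   362.    40.3 1415.5] [ 0.0615 -0.1023]
[145.5 275.   17.9  90. ] [0.305  0.7457]
[564.5 289.   27.5 251.5] [ 0.2468 -0.4194]
[ 23.4 268.2  10.9 276. ] [0.3303 1.0997]
[ 68.5 267.   25.  263. ] [0.3314 0.9692]
[428.  264.   27.5 953. ] [ 0.3213 -0.0515]
[174.5 257.3  29.7 376. ] [0.3532 0.6653]
[388.  227.   19.4 152.5] [0.4276 0.0547]
[179.5 222.    6.9 129. ] [0.4544 0.6558]
[266.2 222.2  10.9 329.5] [0.4486 0.4037]
[104.  221.1  12.2 405. ] [0.4616 0.8775]
[129.  202.5  10.3 253. ] [0.5152 0.8079]
[305.8 187.2  10.4 306. ] [0.5494 0.288 ]
[260.5 187.   10.6 311. ] [0.5529 0.4211]
[ 19.5 150.   19.6 102.5] [0.6846 1.1552]
[508.  130.   59.  609.5] [ 0.7098 -0.3156]
[ 396.5  172.    58.6 6764.5] [0.589  0.0215]
[ 161.5  148.1   37.6 3526. ] [0.6796 0.7208]
[ 237.5   65.5  205.6 2632.5] [0.9434 0.4964]
[587.   36.5  52.  115.5] [ 1.0081 -0.5906]
[557.5  20.   26.4 356. ] [ 1.0679 -0.508 ]
[593.5  12.   45.8 710.5] [ 1.092  -0.6229]
box [[357.0943 226.0383]
 [364.0042 118.9358]
 [436.7016 123.6259]
 [429.7917 230.7285]]
[[ 0.4276  0.1459  0.104 ]
 [ 0.7408  0.1141  0.104 ]
 [ 0.7207 -0.0952  0.104 ]
 [ 0.4106 -0.0531  0.104 ]] [0.5749 0.0279 0.104 ]
[0.3148 0.2102 0.313  0.1997]
red [405.3721 154.3023] 43 [0.6178 0.0097 0.146 ]
red [390.2766 180.8511] 47 [0.5439 0.055  0.146 ]
```

Run:
```python
from m import *
d=robot.snapshot("top")
P=np.array([ray(d,335+x/4.5,110+y/4.5,.104) for x,y in [(162,78),(417,100),(399,474),(132,449)]])
print(P,P.mean(0));e=(P[0]+P[1]-P[2]-P[3])/2;g=(P[0]+P[3]-P[1]-P[2])/2
print(e,np.arctan2(e[1],e[0]),g,np.arctan2(-g[0],g[1]))
for n,(x,y) in dict(green=(190,205),point=(212,230),black=(183,325),ctr=(284,265)).items(): print(n,ray(d,335+x/4.5,110+y/4.5,.104 if n!="ctr" and n!="point" else .116))
```

```text
[[ 0.7144  0.0949  0.104 ]
 [ 0.6953 -0.0673  0.104 ]
 [ 0.4536 -0.0393  0.104 ]
 [ 0.4727  0.124   0.104 ]] [0.584  0.0281 0.104 ]
[ 0.2417 -0.0286 -0.    ] -0.11787174210508557 [ 0.0191  0.1628 -0.    ] -0.11694850141876764
green [0.6289 0.0809 0.104 ]
point [0.6086 0.0696 0.116 ]
black [0.5508 0.0889 0.104 ]
ctr [0.5849 0.026  0.116 ]
```

```bash
cat >> h.py <<'E'
from scipy.spatial.transform import Rotation as R
def st():
    s=robot.sense();q=s["tcp_rot"];M=R.from_quat([q[1],q[2],q[3],q[0]]).as_matrix()
    y=M[:,1];print("t",round(s["clock"],2),"pos",np.array(s["ee_pos"]),"jaw",round(float(np.degrees(np.arctan2(y[1],y[0]))),2),"tilt",round(float(np.degrees(np.arccos(-M[2,0]))),2),"q6",round(s["q"][5],3),"F",np.array(s["contact_force"]),"gap",round(s["finger_gap"],4));return s
E
python3 -c "
from h import *
s=st();print(s['q'])"
```

```text
t 0.35 pos [ 0.2254 -0.4741  0.2636] jaw -64.57 tilt 0.02 q6 -0.223 F [ 0.4961 -0.5719  0.358 ] gap 0.0879
[-1.3504  0.313   1.4979  0.      1.331  -0.2234]
```

Request:
arm_command:
  moves:
    - [0.02,0.05,0.02,0,0]
    - [0.02,0.05,0.02,0,0]
    - [0.03,0.05,0,0,0]
    - [0.03,0.05,0,0,0]
    - [0.03,0.05,0,0,0]
    - [0.03,0.05,0,0,0]
    - [0.03,0.05,0,0,0]
    - [0.03,0.05,0,0,0]
  newtons: 30

```text
clock: 1.15
ee_pos: [0.4152, -0.1279, 0.2988]
tcp_rot: [0.156, 0.69, 0.155, -0.69]
contact_force: [0.1, -1.0, -0.1]
finger_gap: 0.0442
```

```bash
python3 -c "
from h import *
s=st();print(s['q'])"
```

```text
t 1.15 pos [ 0.4152 -0.1279  0.2988] jaw -64.58 tilt 0.04 q6 0.557 F [ 0.1382 -1.0287 -0.0817] gap 0.0442
[-0.5698  0.0834  1.687  -0.      1.3706  0.5574]
```

Request:
arm_command:
  moves:
    - [0.02,0.05,0.0,-8,0]
    - [0.02,0.05,0.0,-8,0]
    - [0.02,0.05,0,-8,0]
    - [0.01,0.03,0,-8,0]
    - [0,0,0,-8,0]
    - [0,0,0,-8,0]
    - [0,0,0,-8,0]
    - [0,0,0,0,0]

```text
clock: 1.95
ee_pos: [0.4735, 0.0197, 0.2986]
tcp_rot: [0.167, -0.687, 0.167, 0.687]
contact_force: [-0.3, -0.3, 0.0]
finger_gap: 0.0436
```

Run:
```python
from h import *
s=st();d=robot.snapshot("wrist");cv2.imwrite("pics/w1.png",d["frame"])
d=robot.snapshot("top");cv2.imwrite("pics/t3.png",d["frame"])
```

```text
t 1.95 pos [0.4735 0.0197 0.2986] jaw -117.32 tilt 0.0 q6 1.841 F [-0.2619 -0.2857  0.0051] gap 0.0436
```

View pics/w1.png

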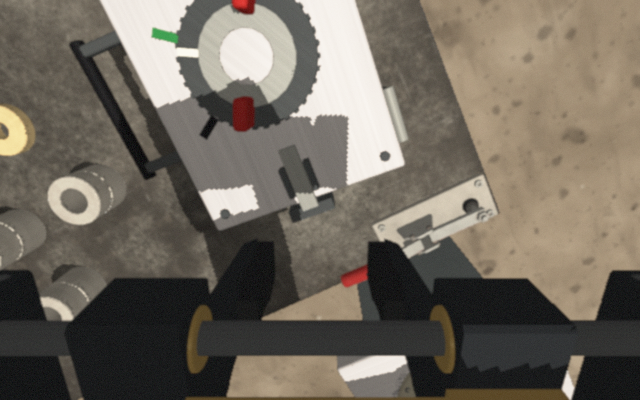

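Run:
```python
from h import *
s=robot.sense();d=robot.snapshot("wrist");T=wristT(s,d)
for n,u,v,z in [("lug2top",243,102,.146),("ctr",246,55,.116),("black",209,127,.104),("green",165,35,.104),("ptr",187,52,.116),("screwR",385,156,.104),("screwL",225,214,.104),("barA",76,44,.098),("barB",150,176,.098),("bush",74,200,.066)]:
    print(n,ray(d,u,v,z,T))
```

```text
lug2top [0.557  0.0437 0.146 ]
ctr [0.589 0.029 0.116]
black [0.5535 0.0921 0.104 ]
green [0.6347 0.0832 0.104 ]
ptr [0.6128 0.0707 0.116 ]
screwR [ 0.4565 -0.0392  0.104 ]
screwL [0.4745 0.1245 0.104 ]
barA [0.6651 0.1573 0.098 ]
barB [0.5398 0.1707 0.098 ]
bush [0.5542 0.2795 0.066 ]
```

Request:
arm_command:
  moves:
    - [0.04,0.015,-0.03,-2.3,0]
    - [0.0345,0.0153,-0.05,0,0]
    - [0,0,-0.03,0,0]
    - [0,0,0,0,0]

```text
clock: 2.5
ee_pos: [0.5379, 0.0465, 0.1961]
tcp_rot: [0.179, -0.681, 0.18, 0.687]
contact_force: [0.1, 0.2, 0.1]
finger_gap: 0.0438
```

Run:
```python
from h import *
s=st();d=robot.snapshot("wrist");cv2.imwrite("pics/w2.png",d["frame"])
T=wristT(s,d)
print(proj(d,[.548,.05,.146],T))
```

```text
t 2.5 pos [0.5379 0.0465 0.1961] jaw -119.42 tilt 0.46 q6 1.953 F [0.1236 0.2032 0.1427] gap 0.0438
[305.1513 223.906 ]
```

View pics/w2.png

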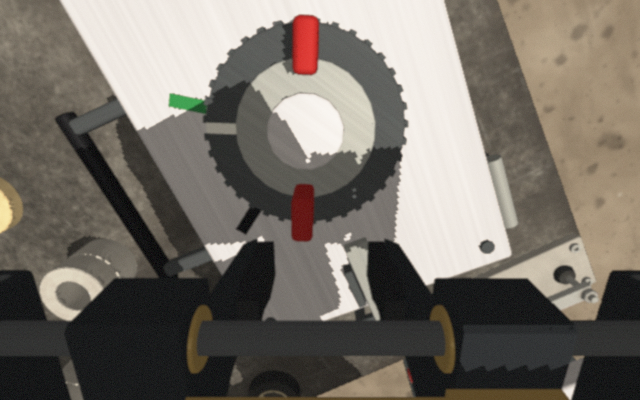

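Run:
```python
from h import *
s=robot.sense();d=robot.snapshot("wrist");T=wristT(s,d)
print(T[:3,3])
for n,u,v,z in [("lug2top",302.5,215,.146),("lug2in",303,185,.146),("lug2out",302,240,.146),("lug1in",306,74,.146),("lug1out",306,15,.146),("ctr",305,129,.116)]: print(n,ray(d,u,v,z,T))
```

```text
[0.6122 0.0048 0.3194]
lug2top [0.5533 0.049  0.146 ]
lug2in [0.5679 0.0402 0.146 ]
lug2out [0.5404 0.0569 0.146 ]
lug1in [0.6151 0.0109 0.146 ]
lug1out [ 0.6369 -0.0018  0.146 ]
ctr [0.5894 0.0279 0.116 ]
```

Request:
arm_command:
  moves:
    - [0.012,0.0035,0,0,0]
    - [0,0,-0.02,0,0]
    - [0,0,-0.02,0,0]
    - [0,0,-0.01,0,0]
    - [0,0,0,0,0]
    - [0,0,0,0,-1]
    - [0,0,0,0,-1]
    - [0,0,0,0,-1]
    - [0,0,0,0,-1]

```text
clock: 3.5
ee_pos: [0.5515, 0.0497, 0.1504]
tcp_rot: [-0.18, 0.684, -0.18, -0.683]
contact_force: [0.6, -0.3, 0.5]
finger_gap: 0.0143
```

Run:
```python
from h import *
s=st();d=robot.snapshot("wrist");cv2.imwrite("pics/w3.png",d["frame"])
```

```text
t 3.5 pos [0.5515 0.0497 0.1504] jaw -119.56 tilt 0.05 q6 1.965 F [ 0.5787 -0.3094  0.4798] gap 0.0143
```

View pics/w3.png

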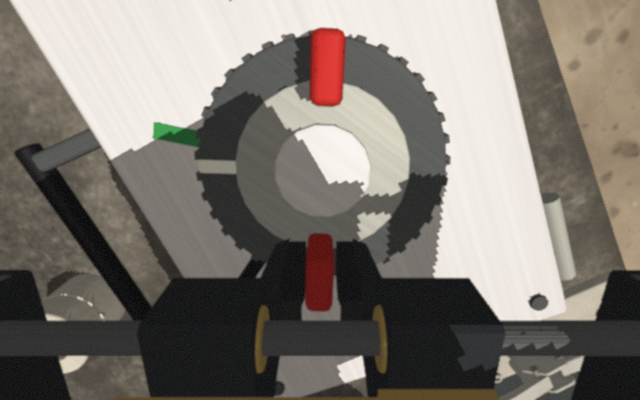

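Request:
arm_command:
  moves:
    - [0,0,0,0,-0.6]
    - [0,0,-0.006,0,-0.6]
    - [0,0,0,0,-1]
    - [0,0,0,0,-1]
    - [0,0,0,0,-1]
  newtons: 40

```text
clock: 4.05
ee_pos: [0.5508, 0.0497, 0.143]
tcp_rot: [0.18, -0.683, 0.181, 0.684]
contact_force: [1.0, 0.2, -9.8]
finger_gap: 0.0113
```

Run:
```python
from h import *
s=st()
c=np.array([.5885,.028]);p=s["ee_pos"][:2]-c;print(np.hypot(*p),np.degrees(np.arctan2(p[1],p[0])))
a0=np.arctan2(p[1],p[0]);r=.044
for k in range(0,11):
    a=a0+np.radians(6*k);print(k,c+np.hypot(*p)*np.array([np.cos(a),np.sin(a)]), (np.hypot(*p)*np.array([np.cos(a)-np.cos(a-np.radians(6)),np.sin(a)-np.sin(a-np.radians(6))])))
```

```text
t 4.05 pos [0.5508 0.0497 0.143 ] jaw -119.58 tilt 0.12 q6 1.965 F [ 1.0475  0.2217 -9.821 ] gap 0.0113
0.04345710487721003 150.0603508805955
0 [0.5508 0.0497] [-0.0025 -0.0038]
1 [0.5488 0.0456] [-0.0021 -0.0041]
2 [0.5472 0.0414] [-0.0016 -0.0042]
3 [0.546 0.037] [-0.0012 -0.0044]
4 [0.5453 0.0325] [-0.0007 -0.0045]
5 [0.545 0.028] [-0.0002 -0.0045]
6 [0.5453 0.0234] [ 0.0002 -0.0045]
7 [0.546  0.0189] [ 0.0007 -0.0045]
8 [0.5472 0.0145] [ 0.0012 -0.0044]
9 [0.5488 0.0103] [ 0.0016 -0.0042]
10 [0.5509 0.0062] [ 0.0021 -0.0041]
```

Request:
arm_command:
  moves:
    - [-0.0021,-0.0041,0.001,6,-1]
    - [-0.0016,-0.0042,0,6,-1]
    - [-0.0012,-0.0044,0,6,-1]
    - [-0.0007,-0.0045,0,6,-1]
    - [-0.0002,-0.0045,0,6,-1]
    - [0.0002,-0.0045,0,6,-1]
    - [0.0007,-0.0045,0,6,-1]
    - [0.0012,-0.0044,0,6,-1]
    - [0.0016,-0.0042,0,6,-1]
    - [0,0,0,0,-1]

```text
clock: 5.05
ee_pos: [0.5491, 0.0109, 0.1434]
tcp_rot: [-0.15, -0.691, -0.151, 0.691]
contact_force: [5.4, 3.5, -16.3]
finger_gap: 0.0119
```

Run:
```python
from h import *
s=st();d=robot.snapshot("wrist");cv2.imwrite("pics/w4.png",d["frame"])
```

```text
t 5.05 pos [0.5491 0.0109 0.1434] jaw -65.4 tilt 0.13 q6 0.946 F [  5.4071   3.4553 -16.3378] gap 0.0119
```

View pics/w4.png

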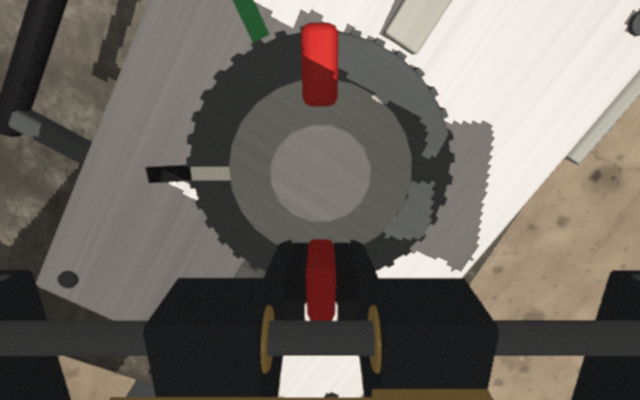

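Request:
arm_command:
  moves:
    - [0,0,0,0,-0.6]
    - [0,0,0,0,-0.4]
    - [0,0,0.03,0,-0.4]
    - [0,0,0.05,0,-0.4]
    - [0.0,0.03,0.02,-8,-0.4]
    - [0.02,0.04,0,-8,-0.4]
    - [0.02,0.04,0,-8,-0.4]
    - [0.014,0.04,0,-7.3,-0.4]
    - [0,0,0,0,-0.4]
    - [0,0,0,0,-0.4]

```text
clock: 6.1
ee_pos: [0.6032, 0.1608, 0.2451]
tcp_rot: [-0.041, 0.706, -0.042, -0.706]
contact_force: [-0.1, 0.3, 0.7]
finger_gap: 0.0265
```

Run:
```python
from h import *
s=st();d=robot.snapshot("wrist");cv2.imwrite("pics/w5.png",d["frame"])
T=wristT(s,d);print(proj(d,[.603,.163,.098],T))
```

```text
t 6.1 pos [0.6032 0.1608 0.2451] jaw -96.72 tilt 0.03 q6 1.761 F [-0.1306  0.253   0.7368] gap 0.0265
[317.3531 183.694 ]
```

View pics/w5.png

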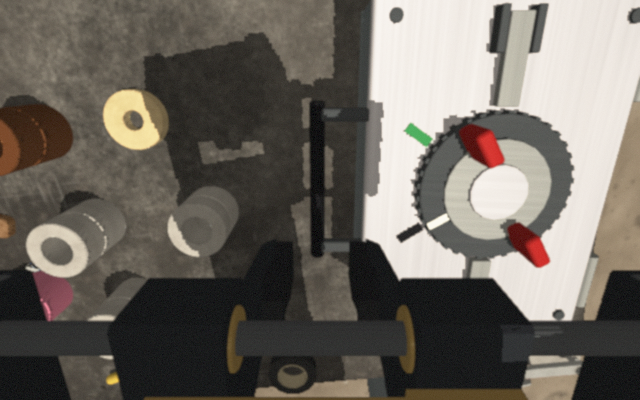

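Request:
arm_command:
  moves:
    - [0,0.002,-0.04,0,-0.4]
    - [0,0,-0.04,0,-0.4]
    - [0,0,-0.04,0,-0.4]
    - [0,0,-0.019,0,-0.4]
    - [0,0,0,0,-0.4]
    - [0,0,0,0,-0.4]

```text
clock: 6.75
ee_pos: [0.6038, 0.1615, 0.1073]
tcp_rot: [-0.043, 0.706, -0.043, -0.705]
contact_force: [0.6, 0.3, 1.1]
finger_gap: 0.0263
```

Request:
arm_command:
  moves:
    - [0,0,0,0,-1]
    - [0,0,0,0,-1]
    - [0,0,0,0,-1]
    - [0,0,0,0,-1]
  newtons: 50

```text
clock: 7.15
ee_pos: [0.604, 0.1635, 0.1075]
tcp_rot: [-0.043, 0.707, -0.041, -0.705]
contact_force: [2.6, 5.9, 1.1]
finger_gap: 0.0101
```

Run:
```python
from h import *
s=st();d=robot.snapshot("wrist");cv2.imwrite("pics/w6.png",d["frame"])
h=np.array([.585-.012,.028-.101]) # hinge
u=np.array([.117,.993]);L=.238
prev=None
for i in range(0,19):
    a=1.72*i/18;p=np.array([L*np.cos(a)*u[0],L*np.cos(a)*u[1],L*np.sin(a)])
    if prev is not None: print(round(a,2),np.round(p-prev,4))
    prev=p
```

```text
t 7.15 pos [0.604  0.1635 0.1075] jaw -96.85 tilt 0.25 q6 1.766 F [2.6438 5.9051 1.0672] gap 0.0101
0.1 [-0.0001 -0.0011  0.0227]
0.19 [-0.0004 -0.0032  0.0225]
0.29 [-0.0006 -0.0053  0.0221]
0.38 [-0.0009 -0.0074  0.0215]
0.48 [-0.0011 -0.0094  0.0207]
0.57 [-0.0013 -0.0113  0.0197]
0.67 [-0.0015 -0.0131  0.0185]
0.76 [-0.0017 -0.0148  0.0171]
0.86 [-0.0019 -0.0164  0.0156]
0.96 [-0.0021 -0.0178  0.014 ]
1.05 [-0.0022 -0.019   0.0122]
1.15 [-0.0024 -0.0201  0.0103]
1.24 [-0.0025 -0.021   0.0084]
1.34 [-0.0026 -0.0217  0.0063]
1.43 [-0.0026 -0.0222  0.0042]
1.53 [-0.0026 -0.0225  0.002 ]
1.62 [-0.0027 -0.0226 -0.0001]
1.72 [-0.0026 -0.0225 -0.0023]
```

View pics/w6.png

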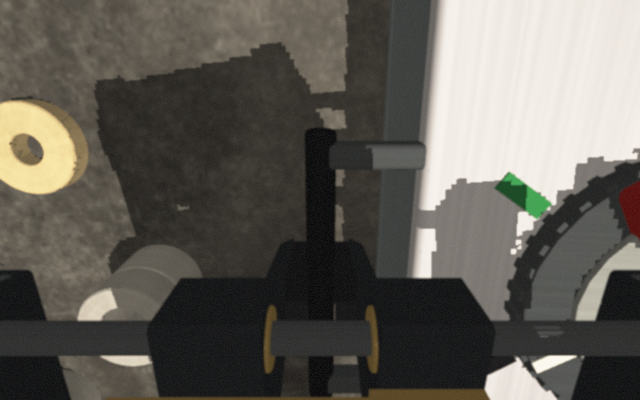

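Request:
arm_command:
  moves:
    - [0,-0.0011,0.0227,0,-1]
    - [-0.0004,-0.0032,0.0225,0,-1]
    - [-0.0006,-0.0053,0.0221,0,-1]
    - [-0.0009,-0.0074,0.0215,0,-1]
    - [-0.0011,-0.0094,0.0207,0,-1]
    - [-0.0013,-0.0113,0.0197,0,-1]
    - [0,0,0,0,-1]

```text
clock: 7.9
ee_pos: [0.5995, 0.1255, 0.2391]
tcp_rot: [-0.044, 0.708, -0.041, -0.704]
contact_force: [0.3, 9.9, 5.0]
finger_gap: 0.0104
```

Request:
arm_command:
  moves:
    - [-0.0015,-0.0131,0.0185,0,-1]
    - [-0.0017,-0.0148,0.0171,0,-1]
    - [-0.0019,-0.0164,0.0156,0,-1]
    - [-0.0021,-0.0178,0.014,0,-1]
    - [-0.0022,-0.019,0.0122,0,-1]
    - [-0.0024,-0.0201,0.0103,0,-1]
    - [0,0,0,0,-1]

```text
clock: 8.6
ee_pos: [0.5874, 0.0237, 0.3286]
tcp_rot: [-0.043, 0.709, -0.041, -0.703]
contact_force: [-2.7, 7.9, 21.6]
finger_gap: 0.0105
```

Run:
```python
from h import *
s=st();d=robot.snapshot("side");crop(d["frame"],180,60,480,280,2.6,"s2.png")
p=np.array(s["ee_pos"]);h=np.array([.573,-.073]);u=np.array([.117,.993]);r=(p[:2]-h)@u;z=p[2]-.006-.098;print(np.hypot(r,z),np.arctan2(z,r))
```

```text
t 8.6 pos [0.5874 0.0237 0.3286] jaw -96.85 tilt 0.54 q6 1.53 F [-2.7256  7.8541 21.5945] gap 0.0105
0.24491129540184947 1.1602869486821368
```

View pics/s2.png

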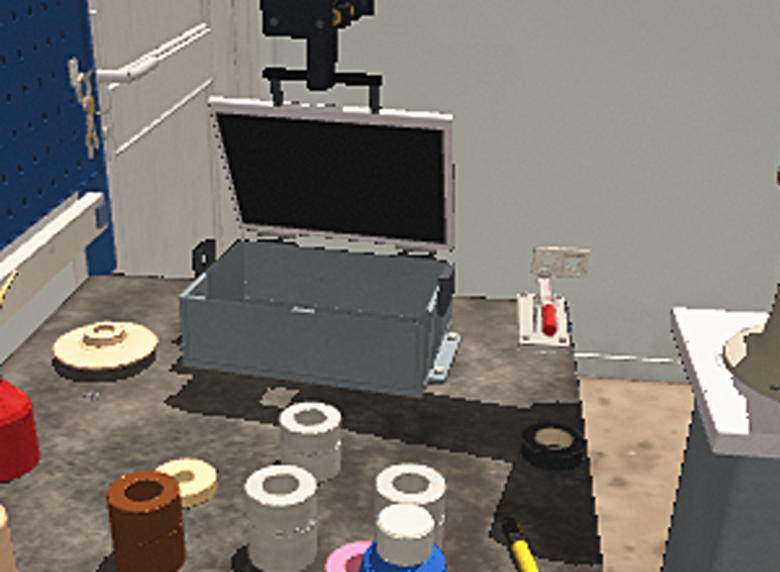

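Request:
arm_command:
  moves:
    - [-0.0025,-0.021,0.0064,0,-1]
    - [-0.0026,-0.0217,0.0043,0,-1]
    - [-0.0026,-0.0222,0.0032,0,-1]
    - [-0.0026,-0.0225,0.001,0,-1]
    - [-0.0027,-0.0226,-0.0011,0,-1]
    - [-0.0026,-0.0225,-0.0033,0,-1]
    - [-0.001,-0.012,-0.001,0,-1]
    - [0,0,0,0,-1]
    - [0,0,0,0,-1]

```text
clock: 9.55
ee_pos: [0.5701, -0.1239, 0.3398]
tcp_rot: [-0.04, 0.709, -0.047, -0.702]
contact_force: [-12.1, -10.9, 31.2]
finger_gap: 0.0101
```

Run:
```python
from h import *
s=st();d=robot.snapshot("side");crop(d["frame"],180,60,480,280,2.6,"s3.png")
p=np.array(s["ee_pos"]);h=np.array([.573,-.073]);u=np.array([.117,.993]);r=(p[:2]-h)@u;z=p[2]-.006-.098;print(np.hypot(r,z),np.arctan2(z,r))
```

```text
t 9.55 pos [ 0.5701 -0.1239  0.3398] jaw -97.02 tilt 0.78 q6 1.281 F [-12.1046 -10.8674  31.1527] gap 0.0101
0.2412076090172997 1.7834793712466952
```

View pics/s3.png

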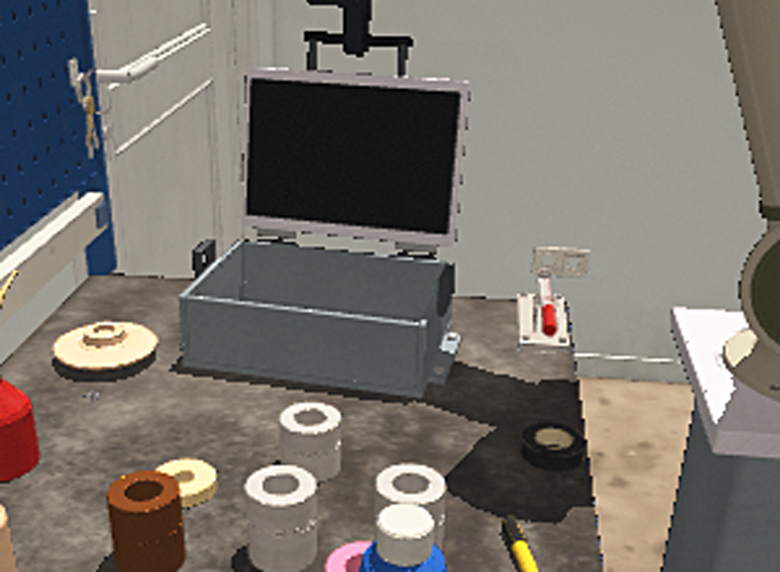

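Request:
arm_command:
  moves:
    - [0,0,0,0,-0.9]
    - [0,0,0,0,-0.4]
    - [0,0,0,0,-0.3]
    - [0,0,0.02,0,-0.3]
    - [0,0,0.04,0,-0.2]
    - [0,0.02,0.04,0,0]
    - [0,0.05,0,0,1]
    - [0,0.05,0,0,1]
    - [0,0.05,0,0,1]
    - [0,0.05,0,0,1]
    - [0,0.05,0,0,1]
    - [-0.02,0.05,-0.04,0,1]
    - [0,0.05,-0.04,0,1]
    - [0,0.04,-0.04,0,1]
    - [0,0,-0.04,0,1]
    - [0,0,0,0,1]
    - [0,0,0,0,1]

```text
clock: 11.3
ee_pos: [0.5558, 0.2604, 0.2972]
tcp_rot: [-0.042, 0.706, -0.042, -0.706]
contact_force: [-0.5, -0.1, 1.0]
finger_gap: 0.0876
```

Run:
```python
from h import *
s=st();d=robot.snapshot("wrist");cv2.imwrite("pics/w7.png",d["frame"])
d=robot.snapshot("side");cv2.imwrite("pics/s4.png",d["frame"])
d=robot.snapshot("top");crop(d["frame"],230,90,450,240,3.5,"t4.png")
```

```text
t 11.3 pos [0.5558 0.2604 0.2972] jaw -96.88 tilt 0.03 q6 1.938 F [-0.462  -0.056   1.0021] gap 0.0876
```

View pics/w7.png

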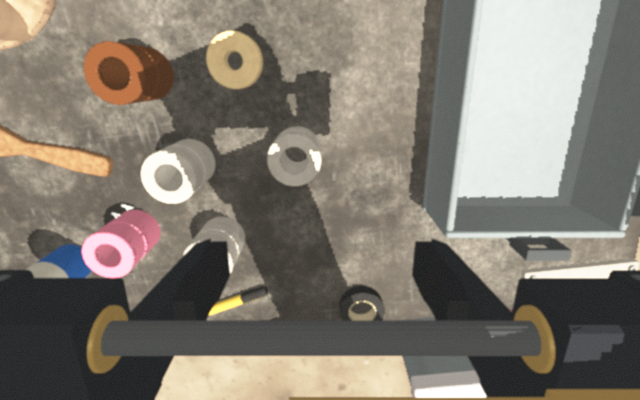

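View pics/s4.png

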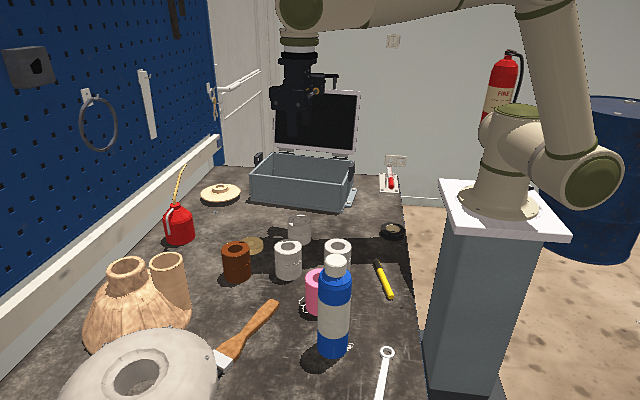

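View pics/t4.png

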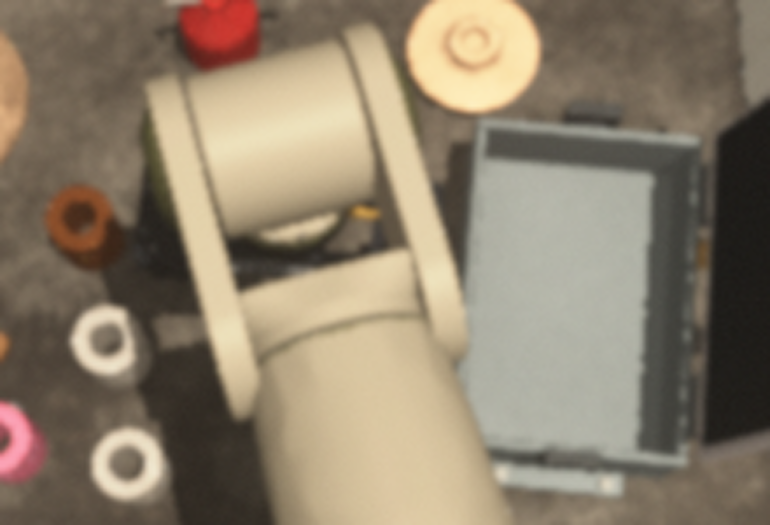

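Run:
```python
from h import *
a=robot.snapshot("top");b=robot.snapshot("side")
def tri(u,v):
    A=[];B=[]
    for d,(x,y) in((a,u),(b,v)):
        T=np.array(d["cam_to_world"]);r=T[:3,:3]@[(x-d["cx"])/d["fx"],(y-d["cy"])/d["fy"],1];r/=np.linalg.norm(r)
        P=np.eye(3)-np.outer(r,r);A.append(P);B.append(P@T[:3,3])
    return np.linalg.lstsq(np.vstack(A),np.concatenate(B),rcond=None)[0]
for u,v in [((305.8,187.2),(299.1,220.9)),((260.5,187),(288,246.6)),((266.2,222.2),(338,246.6))]: print(tri(u,v))
s=robot.sense();d=robot.snapshot("wrist");T=wristT(s,d)
for z in(.056,.066,.07): print(z,ray(d,294,157,z,T),ray(d,168,176,z,T))
crop(d["frame"],130,90,350,260,3.5,"w7b.png")
```

```text
[0.5543 0.2888 0.0523]
[0.5545 0.4211 0.0669]
[0.4498 0.4037 0.0661]
0.056 [0.5598 0.2884 0.056 ] [0.5552 0.428  0.056 ]
0.066 [0.562  0.2873 0.066 ] [0.5575 0.423  0.066 ]
0.07 [0.5629 0.2869 0.07  ] [0.5584 0.4211 0.07  ]
```

View pics/w7b.png

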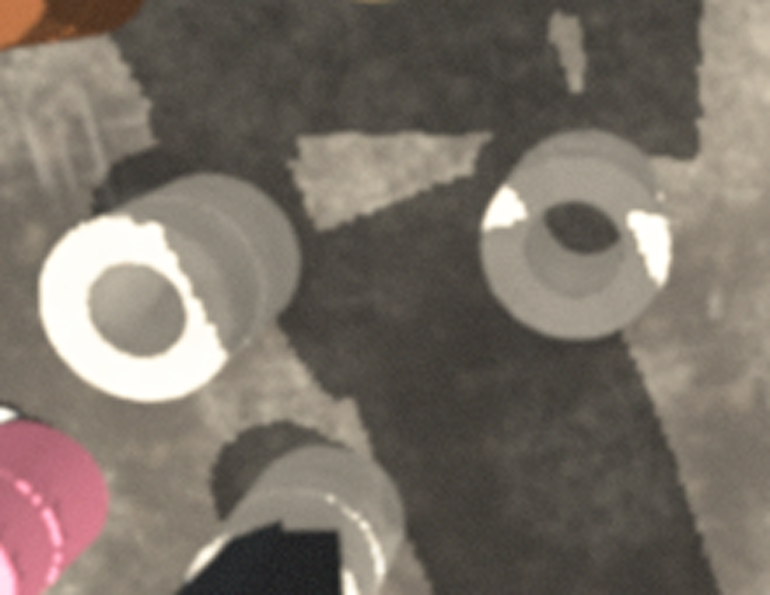

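Request:
arm_command:
  moves:
    - [0,0.028,-0.04,0,1]
    - [0,0,-0.05,0,1]
    - [0,0,-0.05,0,1]
    - [0,0,-0.04,0,1]
    - [0,0,-0.035,0,1]
    - [0,0,-0.02,0,1]
    - [0,0,-0.01,0,1]
    - [0,0,0,0,1]
    - [0,0,0,0,1]

```text
clock: 12.5
ee_pos: [0.5564, 0.2888, 0.0524]
tcp_rot: [-0.043, 0.707, -0.042, -0.705]
contact_force: [0.0, 0.5, 1.0]
finger_gap: 0.088
```

Run:
```python
from h import *
s=st();d=robot.snapshot("wrist");cv2.imwrite("pics/w8.png",d["frame"])
```

```text
t 12.5 pos [0.5564 0.2888 0.0524] jaw -96.87 tilt 0.13 q6 1.983 F [0.0424 0.4993 0.9753] gap 0.088
```

View pics/w8.png

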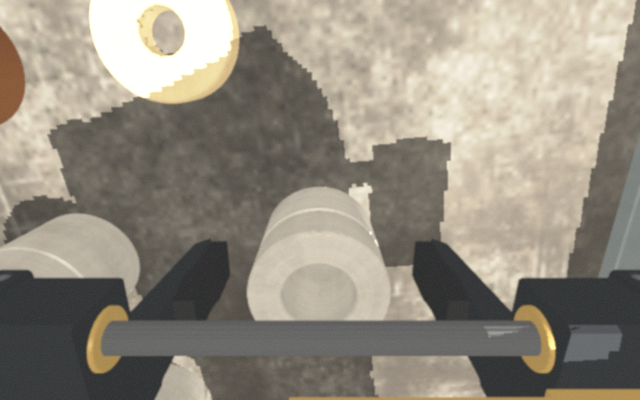

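Bush 1 is centred between the fingers (col ~320). Grip.

Request:
arm_command:
  moves:
    - [0,0,0,0,-1]
    - [0,0,0,0,-1]
    - [0,0,0,0,-1]
    - [0,0,0,0,-1]
    - [0,0,0,0,-1]
    - [0,0,0.01,0,-1]
    - [0,0,0.02,0,-1]
    - [0,0,0,0,-1]
  newtons: 45

```text
clock: 13.35
ee_pos: [0.5567, 0.289, 0.0836]
tcp_rot: [-0.043, 0.707, -0.042, -0.704]
contact_force: [0.2, 0.4, -2.8]
finger_gap: 0.0573
```

Run:
```python
from h import *
s=st();d=robot.snapshot("wrist");cv2.imwrite("pics/w9.png",d["frame"])
```

```text
t 13.35 pos [0.5567 0.289  0.0836] jaw -96.86 tilt 0.26 q6 1.983 F [ 0.2079  0.4078 -2.8219] gap 0.0573
```

View pics/w9.png

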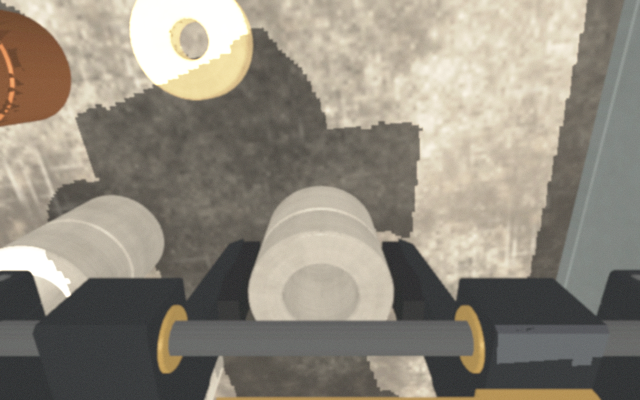

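Request:
arm_command:
  moves:
    - [0,0,0.05,0,-1]
    - [0,0,0.05,0,-1]
    - [0.01,-0.03,0.01,0,-1]
    - [0.015,-0.04,0,0,-1]
    - [0.02,-0.045,0,0,-1]
    - [0.02,-0.045,0,0,-1]
    - [0.02,-0.04,0,0,-1]
    - [0.015,-0.03,0,0,-1]
    - [0.006,-0.02,0,0,-1]
    - [0,0,0,0,-1]
    - [0,0,0,0,-1]

```text
clock: 14.5
ee_pos: [0.6611, 0.0394, 0.1903]
tcp_rot: [0.042, -0.705, 0.042, 0.706]
contact_force: [-1.0, 0.9, -3.0]
finger_gap: 0.0573
```

Run:
```python
from h import *
s=st();d=robot.snapshot("wrist");cv2.imwrite("pics/w10.png",d["frame"])
d=robot.snapshot("side");crop(d["frame"],180,20,480,260,2.6,"s5.png")
```

```text
t 14.5 pos [0.6611 0.0394 0.1903] jaw -96.85 tilt 0.08 q6 1.573 F [-0.9654  0.9124 -2.9732] gap 0.0573
```

View pics/w10.png

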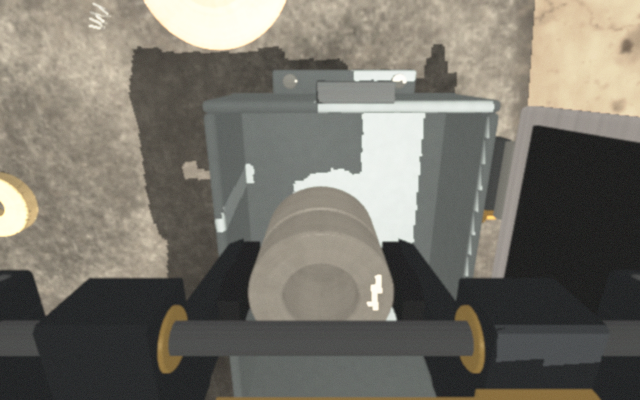

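View pics/s5.png

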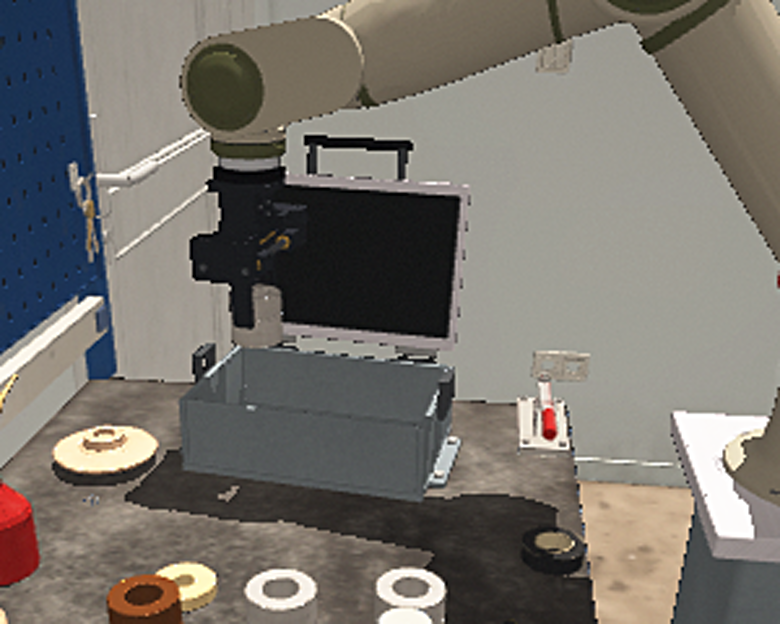

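Request:
arm_command:
  moves:
    - [0,0,-0.04,0,-1]
    - [0,0,-0.04,0,-1]
    - [0,0,-0.03,0,-1]
    - [0,0,-0.01,0,-1]
    - [0,0,-0.006,0,-1]
    - [0,0,0,0,-1]
    - [0,0,0,0,-1]

```text
clock: 15.3
ee_pos: [0.6624, 0.0388, 0.0667]
tcp_rot: [-0.042, 0.707, -0.042, -0.705]
contact_force: [-0.7, -0.3, -2.8]
finger_gap: 0.0568
```

Run:
```python
from h import *
s=st()
```

```text
t 15.3 pos [0.6624 0.0388 0.0667] jaw -96.85 tilt 0.16 q6 1.573 F [-0.7014 -0.2586 -2.7828] gap 0.0568
```

Request:
arm_command:
  moves:
    - [0,0,-0.004,0,-1]
    - [0,0,-0.003,0,-1]
    - [0,0,0,0,-1]

```text
clock: 15.6
ee_pos: [0.6621, 0.0386, 0.0592]
tcp_rot: [-0.042, 0.706, -0.042, -0.705]
contact_force: [-1.8, -0.2, 4.6]
finger_gap: 0.0571
```

Request:
arm_command:
  moves:
    - [0,0,0,0,0.4]
    - [0,0,0,0,0.6]
    - [0,0,0,0,0.6]
    - [0,0,0.02,0,0.6]
    - [0,0,0.04,0,0.6]
    - [0,0,0.04,0,0.6]
    - [0,0.02,0.04,0,1]
    - [-0.01,0.05,0.02,0,1]
    - [-0.015,0.05,0.02,0,1]
    - [-0.02,0.05,0,0,1]
    - [-0.02,0.05,0,0,1]
    - [-0.02,0.05,0,0,1]
    - [-0.01,0.05,0,0,1]
    - [-0.01,0.05,-0.03,0,1]
    - [0,0.01,-0.03,0,1]
    - [0,0,0,0,1]
    - [0,0,0,0,1]

```text
clock: 17.3
ee_pos: [0.5655, 0.389, 0.1792]
tcp_rot: [0.042, -0.706, 0.043, 0.706]
contact_force: [-0.2, -1.2, 0.3]
finger_gap: 0.0881
```

Run:
```python
from h import *
s=st();d=robot.snapshot("wrist");cv2.imwrite("pics/w11.png",d["frame"])
d=robot.snapshot("side");cv2.imwrite("pics/s6.png",d["frame"]);d=robot.snapshot("top");crop(d["frame"],190,90,450,240,3,"t5.png")
```

```text
t 17.3 pos [0.5655 0.389  0.1792] jaw -96.88 tilt 0.02 q6 2.123 F [-0.1817 -1.2429  0.3008] gap 0.0881
```

View pics/w11.png

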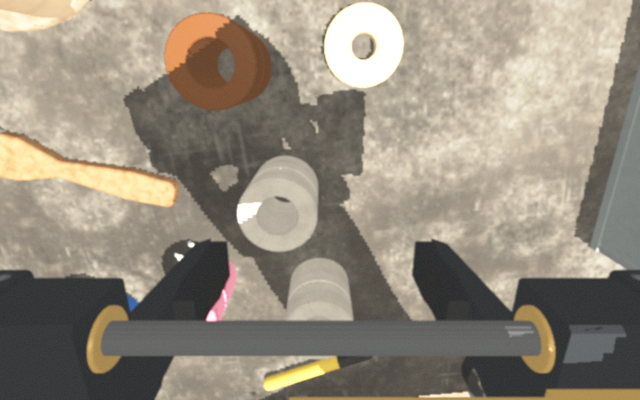

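View pics/t5.png

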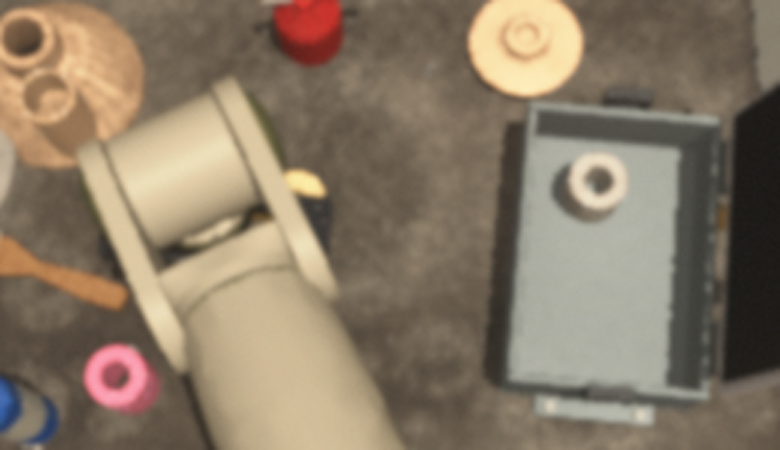

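View pics/s6.png

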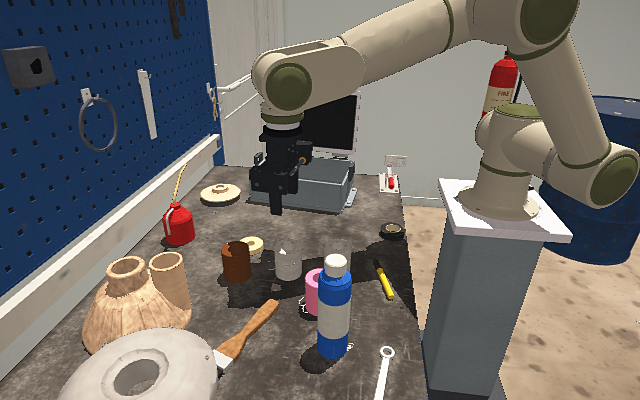

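Run:
```python
from h import *
s=robot.sense();d=robot.snapshot("wrist");T=wristT(s,d)
print(T[:3,3],ray(d,277,210,.066,T),ray(d,277,210,.07,T),"B3 base back edge",ray(d,320,258,0.0,T))
for n,p in dict(B2=[.555,.421,.066],B3=[.45,.404,.066]).items(): print(n,proj(d,p,T),proj(d,[p[0],p[1],0],T))
d=robot.snapshot("side");
for n,p in dict(B2=[.555,.421,.066],B3=[.45,.404,.066]).items(): print(n,proj(d,p))
crop(d["frame"],200,180,420,330,3.5,"s7.png")
```

```text
[0.649  0.3779 0.3017] [0.5598 0.4214 0.066 ] [0.5613 0.4206 0.07  ] B3 base back edge [0.4796 0.3996 0.    ]
B2 [278.522  215.9537] [286.9662 188.1682]
B3 [318.7457 329.8618] [319.2087 284.2524]
B2 [288.5801 247.1071]
B3 [338.4784 246.8532]
```

View pics/s7.png

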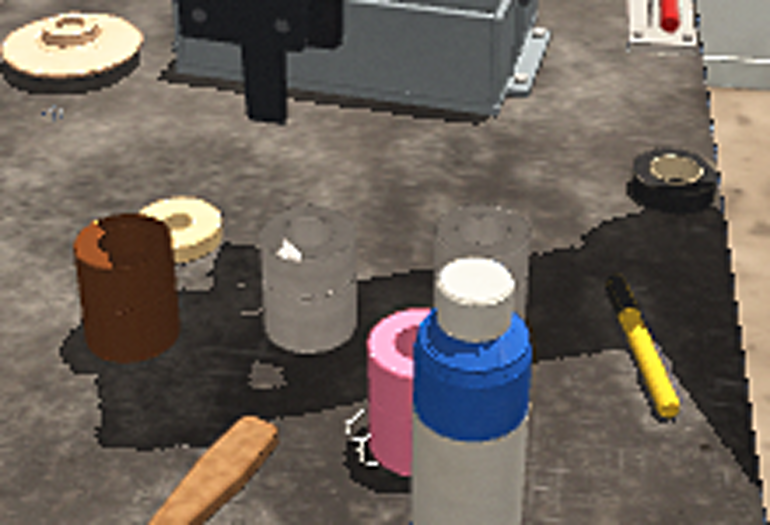

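Request:
arm_command:
  moves:
    - [-0.008,0.0325,0,0,1]
    - [0,0,-0.03,0,1]
    - [0,0,-0.04,0,1]
    - [0,0,-0.03,0,1]
    - [0,0,-0.018,0,1]
    - [0,0,0,0,1]
    - [0,0,0,0,1]

```text
clock: 18.25
ee_pos: [0.5578, 0.422, 0.0621]
tcp_rot: [-0.043, 0.706, -0.042, -0.705]
contact_force: [-0.4, 0.1, 0.4]
finger_gap: 0.0881
```

Run:
```python
from h import *
s=st();d=robot.snapshot("wrist");cv2.imwrite("pics/w12.png",d["frame"])
```

```text
t 18.25 pos [0.5578 0.422  0.0621] jaw -96.89 tilt 0.09 q6 2.172 F [-0.38    0.0796  0.4256] gap 0.0881
```

View pics/w12.png

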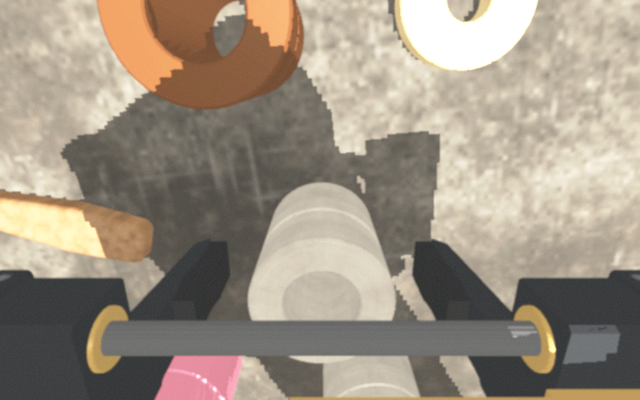

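Request:
arm_command:
  moves:
    - [0,0,-0.002,0,-1]
    - [0,0,0,0,-1]
    - [0,0,0,0,-1]
    - [0,0,0,0,-1]
    - [0,0,0,0,-1]
    - [0,0,0,0,-1]
    - [0,0,0.02,0,-1]
    - [0,0,0.04,0,-1]
    - [0,0,0.05,0,-1]
    - [0,0,0.03,0,-1]
    - [0,0,0,0,-1]

```text
clock: 19.4
ee_pos: [0.5582, 0.4228, 0.2035]
tcp_rot: [-0.044, 0.708, -0.041, -0.703]
contact_force: [-0.3, -0.4, -2.0]
finger_gap: 0.0571
```

Run:
```python
from h import *
s=st();d=robot.snapshot("wrist");cv2.imwrite("pics/w13.png",d["frame"])
```

```text
t 19.4 pos [0.5582 0.4228 0.2035] jaw -96.86 tilt 0.47 q6 2.172 F [-0.2812 -0.4063 -2.0358] gap 0.0571
```

View pics/w13.png

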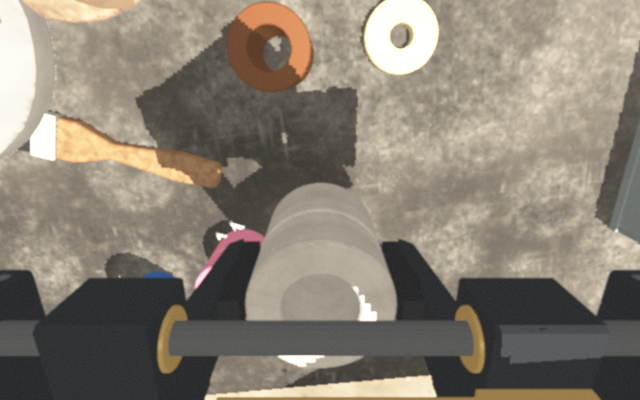

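Request:
arm_command:
  moves:
    - [0.002,-0.03,0,0,-1]
    - [0.003,-0.045,0,0,-1]
    - [0.004,-0.05,0,0,-1]
    - [0.004,-0.05,0,0,-1]
    - [0.004,-0.05,0,0,-1]
    - [0.004,-0.05,0,0,-1]
    - [0.004,-0.045,0,0,-1]
    - [0.003,-0.035,0,0,-1]
    - [0.002,-0.019,0,0,-1]
    - [0,0,0,0,-1]
    - [0,0,0,0,-1]

```text
clock: 20.55
ee_pos: [0.5864, 0.0491, 0.1968]
tcp_rot: [0.043, -0.705, 0.042, 0.707]
contact_force: [0.1, 0.1, -2.7]
finger_gap: 0.0572
```

Run:
```python
from h import *
s=st();d=robot.snapshot("wrist");cv2.imwrite("pics/w14.png",d["frame"])
```

```text
t 20.55 pos [0.5864 0.0491 0.1968] jaw -96.89 tilt 0.2 q6 1.575 F [ 0.0849  0.064  -2.6556] gap 0.0572
```

View pics/w14.png

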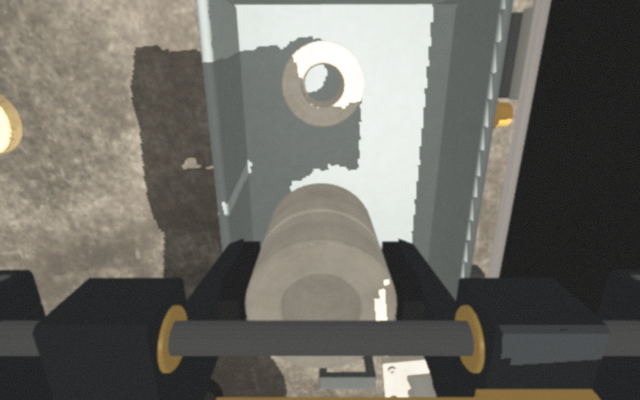

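Good: slot clear of the first bush (ring at 323,83). Lower.

Request:
arm_command:
  moves:
    - [0,0,-0.04,0,-1]
    - [0,0,-0.04,0,-1]
    - [0,0,-0.03,0,-1]
    - [0,0,-0.01,0,-1]
    - [0,0,-0.004,0,-1]
    - [0,0,0,0,-1]
    - [0,0,0,0,-1]

```text
clock: 21.3
ee_pos: [0.5878, 0.0489, 0.0763]
tcp_rot: [-0.042, 0.707, -0.042, -0.705]
contact_force: [0.0, 0.6, -2.2]
finger_gap: 0.0569
```

Request:
arm_command:
  moves:
    - [0,0,-0.004,0,-1]
    - [0,0,0,0,-1]

```text
clock: 21.5
ee_pos: [0.5871, 0.0487, 0.071]
tcp_rot: [-0.042, 0.706, -0.042, -0.706]
contact_force: [0.3, -0.1, -2.9]
finger_gap: 0.0571
```

Request:
arm_command:
  moves:
    - [0,0,-0.003,0,-1]
    - [0,0,0,0,-1]

```text
clock: 21.7
ee_pos: [0.5869, 0.0487, 0.0675]
tcp_rot: [0.042, -0.706, 0.042, 0.706]
contact_force: [-0.1, 0.5, -2.5]
finger_gap: 0.0571
```

Request:
arm_command:
  moves:
    - [0,0,-0.002,0,-1]
    - [0,0,0,0,-1]

```text
clock: 21.9
ee_pos: [0.5872, 0.0487, 0.067]
tcp_rot: [-0.042, 0.706, -0.042, -0.706]
contact_force: [-4.2, -0.5, 9.5]
finger_gap: 0.0568
```

Request:
arm_command:
  moves:
    - [0,0,0,0,0.4]
    - [0,0,0,0,0.6]
    - [0,0,0,0,0.6]
    - [0,0,0.02,0,0.6]
    - [0,0,0.04,0,0.6]
    - [0,0,0.04,0,0.6]
    - [0,0.02,0.04,0,1]
    - [-0.01,0.05,0.01,0,1]
    - [-0.02,0.05,0,0,1]
    - [-0.02,0.05,0,0,1]
    - [-0.02,0.05,0,0,1]
    - [-0.02,0.05,0,0,1]
    - [-0.02,0.04,0,0,1]
    - [-0.017,0.03,0,0,1]
    - [0,0.015,0,0,1]
    - [0,0,0,0,1]
    - [0,0,0,0,1]

```text
clock: 23.6
ee_pos: [0.4663, 0.387, 0.2151]
tcp_rot: [0.042, -0.706, 0.042, 0.706]
contact_force: [-0.5, -0.2, -0.8]
finger_gap: 0.0882
```

Run:
```python
from h import *
s=st();d=robot.snapshot("wrist");cv2.imwrite("pics/w15.png",d["frame"]);T=wristT(s,d);print(proj(d,[.45,.404,.066],T))
d=robot.snapshot("side");crop(d["frame"],180,60,440,290,3,"s8.png");d=robot.snapshot("top");crop(d["frame"],190,90,450,240,3,"t6.png")
```

```text
t 23.6 pos [0.4663 0.387  0.2151] jaw -96.86 tilt 0.03 q6 2.19 F [-0.4995 -0.2019 -0.8099] gap 0.0882
[302.1692 203.246 ]
```

View pics/w15.png

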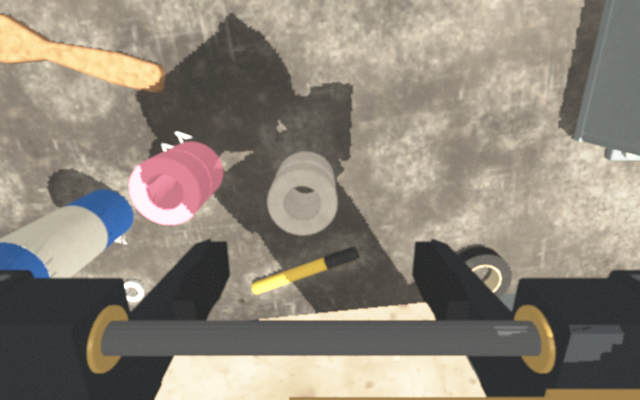

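View pics/t6.png

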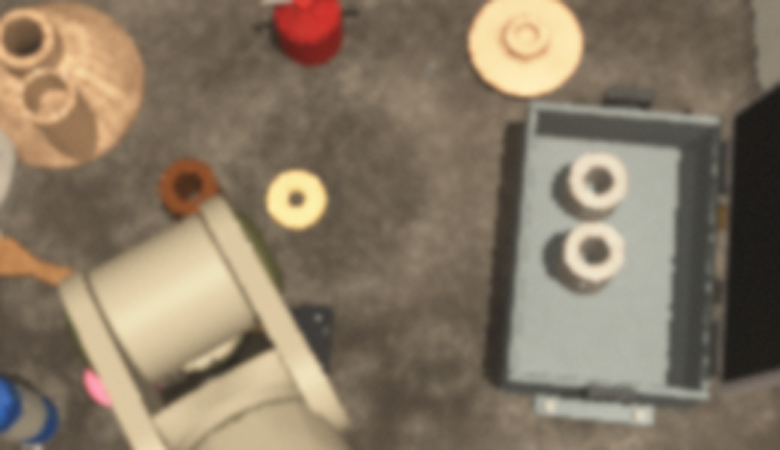

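View pics/s8.png

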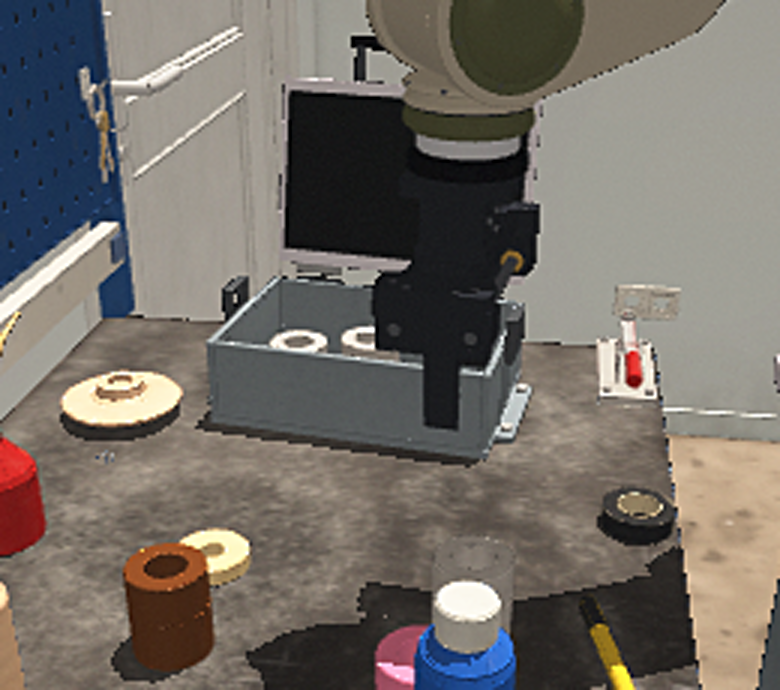

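Request:
arm_command:
  moves:
    - [-0.0155,0.017,0,0,1]
    - [0,0,-0.05,0,1]
    - [0,0,-0.05,0,1]
    - [0,0,-0.03,0,1]
    - [0,0,-0.018,0,1]
    - [0,0,-0.007,0,1]
    - [0,0,0,0,1]
    - [0,0,0,0,1]

```text
clock: 24.55
ee_pos: [0.4514, 0.4046, 0.0616]
tcp_rot: [-0.043, 0.706, -0.042, -0.705]
contact_force: [0.1, 1.0, -0.6]
finger_gap: 0.0882
```

Run:
```python
from h import *
s=st();d=robot.snapshot("wrist");cv2.imwrite("pics/w16.png",d["frame"])
```

```text
t 24.55 pos [0.4514 0.4046 0.0616] jaw -96.89 tilt 0.11 q6 2.229 F [ 0.1068  0.9649 -0.6143] gap 0.0882
```

View pics/w16.png

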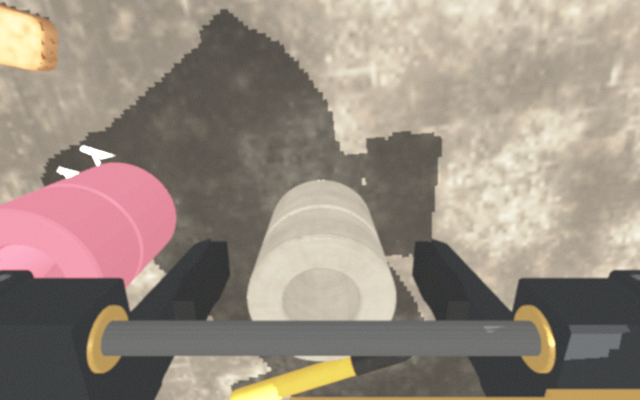

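Request:
arm_command:
  moves:
    - [0,0,0,0,-1]
    - [0,0,0,0,-1]
    - [0,0,0,0,-1]
    - [0,0,0,0,-1]
    - [0,0,0,0,-1]
    - [0,0,0,0,-1]
    - [0,0,0.02,0,-1]
    - [0,0,0.04,0,-1]
    - [0,0,0.05,0,-1]
    - [0,0,0.03,0,-1]
    - [0,0,0,0,-1]

```text
clock: 25.7
ee_pos: [0.4518, 0.4053, 0.2045]
tcp_rot: [-0.044, 0.708, -0.041, -0.704]
contact_force: [0.4, 0.6, -3.0]
finger_gap: 0.0567
```

Run:
```python
from h import *
s=st();d=robot.snapshot("wrist");cv2.imwrite("pics/w17.png",d["frame"])
```

```text
t 25.7 pos [0.4518 0.4053 0.2045] jaw -96.86 tilt 0.44 q6 2.229 F [ 0.439   0.6325 -2.9768] gap 0.0567
```

View pics/w17.png

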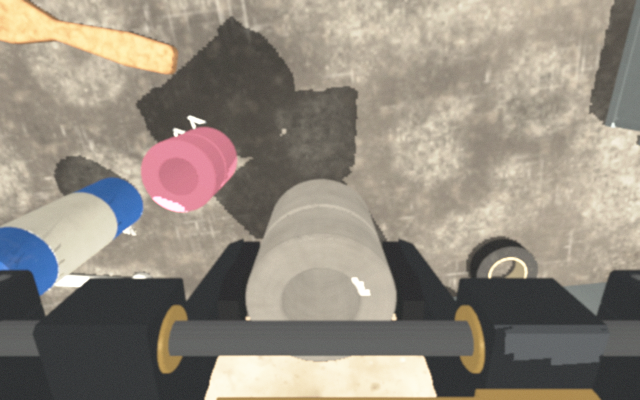

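Request:
arm_command:
  moves:
    - [0.003,-0.03,0,0,-1]
    - [0.007,-0.045,0,0,-1]
    - [0.009,-0.05,0,0,-1]
    - [0.009,-0.05,0,0,-1]
    - [0.009,-0.05,0,0,-1]
    - [0.009,-0.05,0,0,-1]
    - [0.008,-0.04,0,0,-1]
    - [0.006,-0.023,0,0,-1]
    - [0.0025,-0.01,0,0,-1]
    - [0,0,0,0,-1]
    - [0,0,0,0,-1]

```text
clock: 26.85
ee_pos: [0.5121, 0.0607, 0.1995]
tcp_rot: [0.042, -0.705, 0.042, 0.706]
contact_force: [-0.6, -0.8, -2.9]
finger_gap: 0.0573
```

Run:
```python
from h import *
s=st();d=robot.snapshot("wrist");cv2.imwrite("pics/w18.png",d["frame"])
```

```text
t 26.85 pos [0.5121 0.0607 0.1995] jaw -96.82 tilt 0.11 q6 1.58 F [-0.5847 -0.812  -2.9021] gap 0.0573
```

View pics/w18.png

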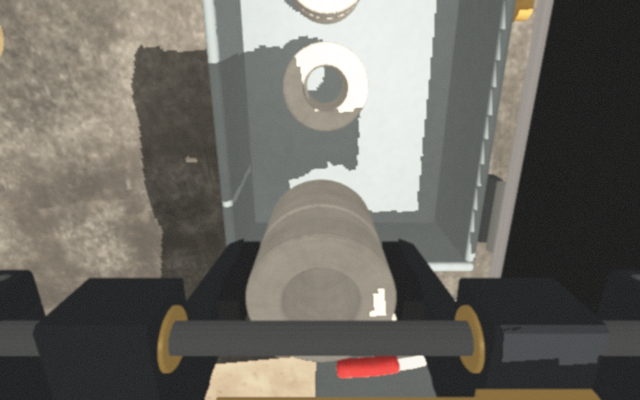

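Request:
arm_command:
  moves:
    - [0.001,-0.002,-0.04,0,-1]
    - [0,0,-0.04,0,-1]
    - [0,0,-0.03,0,-1]
    - [0,0,-0.01,0,-1]
    - [0,0,-0.007,0,-1]
    - [0,0,0,0,-1]
    - [0,0,0,0,-1]

```text
clock: 27.6
ee_pos: [0.5143, 0.0578, 0.0746]
tcp_rot: [-0.042, 0.707, -0.042, -0.705]
contact_force: [-0.3, 0.6, -1.6]
finger_gap: 0.057
```

Request:
arm_command:
  moves:
    - [0,0,-0.002,0,-1]
    - [0,0,0,0,-1]

```text
clock: 27.8
ee_pos: [0.5138, 0.0577, 0.0719]
tcp_rot: [-0.042, 0.706, -0.042, -0.705]
contact_force: [0.5, -1.3, -2.6]
finger_gap: 0.0571
```

Request:
arm_command:
  moves:
    - [0,0,-0.002,0,-1]
    - [0,0,0,0,-1]

```text
clock: 28.0
ee_pos: [0.5135, 0.0577, 0.0693]
tcp_rot: [0.042, -0.706, 0.042, 0.706]
contact_force: [-0.8, 0.7, -2.2]
finger_gap: 0.0572
```

Request:
arm_command:
  moves:
    - [0,0,-0.0015,0,-1]
    - [0,0,0,0,-1]

```text
clock: 28.2
ee_pos: [0.5138, 0.0577, 0.0685]
tcp_rot: [-0.042, 0.706, -0.042, -0.706]
contact_force: [-2.5, 0.4, 4.7]
finger_gap: 0.0569
```

Request:
arm_command:
  moves:
    - [0,0,0,0,0.4]
    - [0,0,0,0,0.6]
    - [0,0,0,0,0.6]
    - [0,0,0.02,0,0.6]
    - [0,0,0.04,0,0.6]
    - [0,0,0.05,0,0.6]
    - [0,0.02,0.05,0,1]
    - [0,0.05,0.04,0,0]
    - [0,0.05,0.04,0,0]
    - [0,0.05,0.04,0,0]
    - [0,0.05,0.02,0,-0.4]
    - [0,0,0,0,-0.4]

```text
clock: 29.4
ee_pos: [0.5133, 0.2441, 0.339]
tcp_rot: [-0.041, 0.708, -0.04, -0.704]
contact_force: [-0.5, -0.1, -0.2]
finger_gap: 0.0405
```

Run:
```python
from h import *
s=st();d=robot.snapshot("wrist");cv2.imwrite("pics/w19.png",d["frame"])
d=robot.snapshot("side");crop(d["frame"],180,60,440,290,3,"s9.png");d=robot.snapshot("top");crop(d["frame"],60,60,460,290,2,"t7.png")
```

```text
t 29.4 pos [0.5133 0.2441 0.339 ] jaw -96.57 tilt 0.29 q6 1.923 F [-0.5061 -0.0836 -0.1773] gap 0.0405
```

View pics/w19.png

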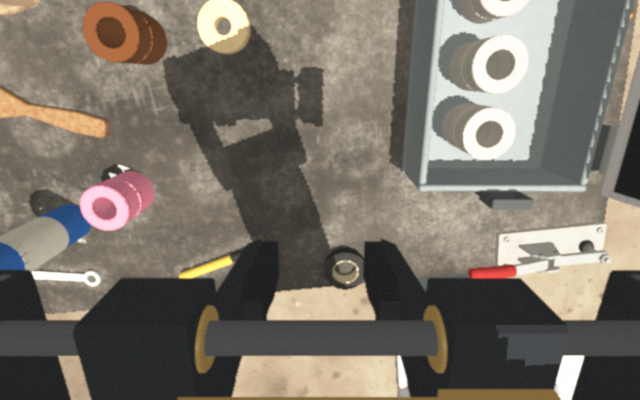

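View pics/t7.png

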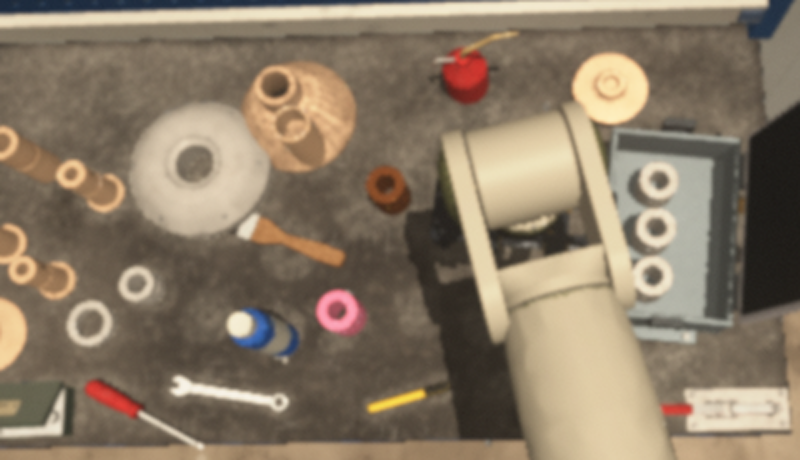

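View pics/s9.png

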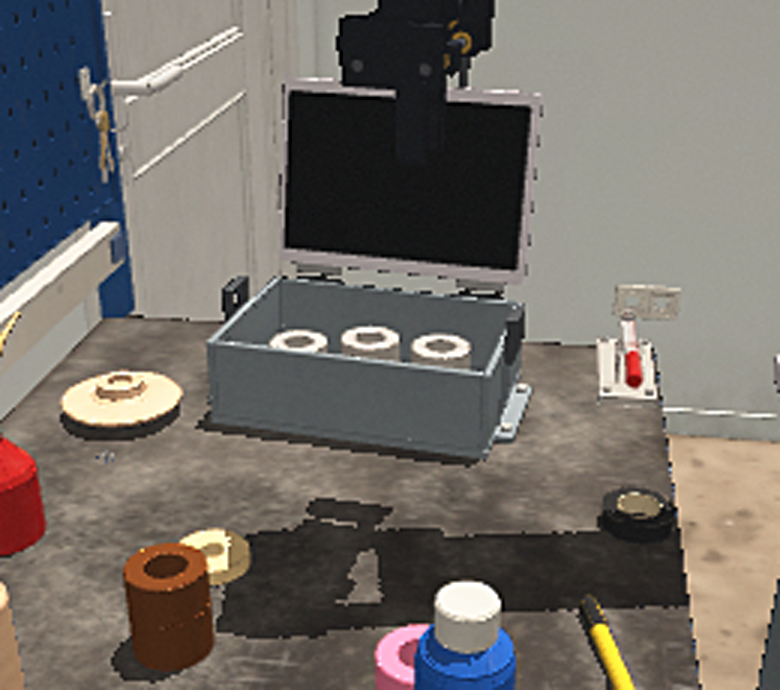

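Request:
arm_command:
  moves:
    - [0,0,0.05,0,-0.4]
    - [0,-0.04,0.05,0,-0.4]
    - [0.01,-0.05,0.01,0,-0.4]
    - [0.01,-0.05,0,0,-0.4]
    - [0.01,-0.05,0,0,-0.4]
    - [0.01,-0.05,0,0,-0.4]
    - [0.01,-0.05,0,0,-0.4]
    - [0.006,-0.05,0,0,-0.4]
    - [0,-0.026,0,0,-0.4]
    - [0,0,0,0,-0.4]
    - [0,0,0,0,-0.4]

```text
clock: 30.65
ee_pos: [0.568, -0.1123, 0.4346]
tcp_rot: [0.043, -0.705, 0.043, 0.706]
contact_force: [-0.1, 1.0, 0.4]
finger_gap: 0.0265
```

Run:
```python
from h import *
s=st();d=robot.snapshot("wrist");cv2.imwrite("pics/w20.png",d["frame"]);T=wristT(s,d);print(proj(d,[.570,-.122,.335],T))
d=robot.snapshot("side");crop(d["frame"],180,0,440,230,3,"s10.png")
```

```text
t 30.65 pos [ 0.568  -0.1123  0.4346] jaw -96.99 tilt 0.08 q6 1.295 F [-0.0575  1.0434  0.4203] gap 0.0265
[333.9219 199.3843]
```

View pics/w20.png

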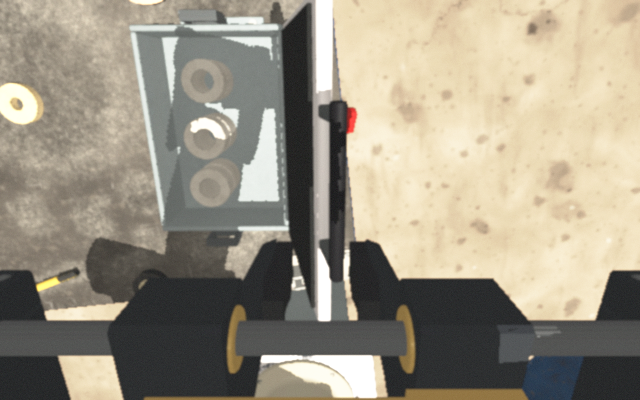

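View pics/s10.png

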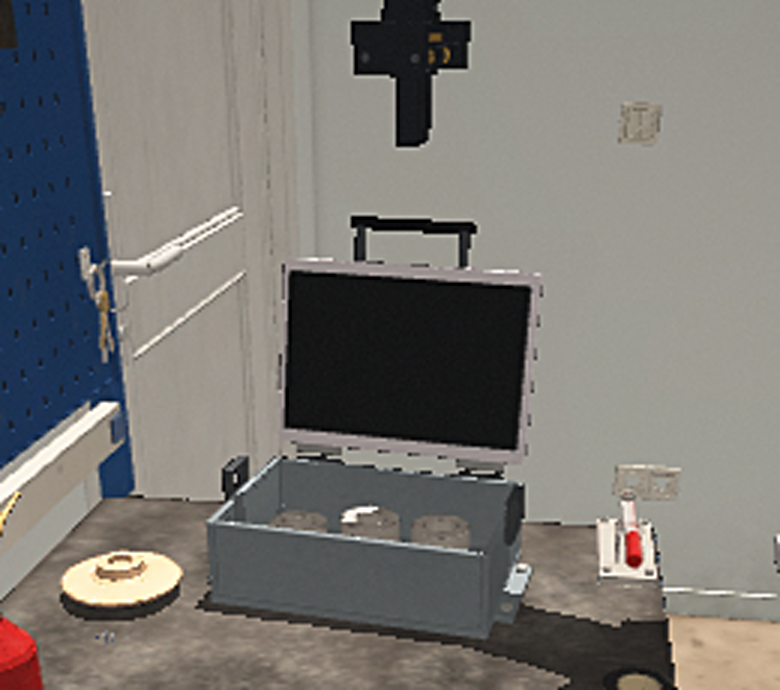

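Request:
arm_command:
  moves:
    - [0.002,-0.0125,-0.02,0,-0.4]
    - [0,0,-0.03,0,-0.4]
    - [0,0,-0.03,0,-0.4]
    - [0,0,-0.012,0,-0.4]
    - [0,0,0,0,-0.4]
    - [0,0,0,0,-0.4]

```text
clock: 31.35
ee_pos: [0.5707, -0.1234, 0.3448]
tcp_rot: [-0.042, 0.707, -0.042, -0.705]
contact_force: [0.2, 0.3, 0.2]
finger_gap: 0.0266
```

Run:
```python
from h import *
s=st();d=robot.snapshot("wrist");cv2.imwrite("pics/w21.png",d["frame"])
```

```text
t 31.35 pos [ 0.5707 -0.1234  0.3448] jaw -96.82 tilt 0.13 q6 1.276 F [0.1602 0.3151 0.238 ] gap 0.0266
```

View pics/w21.png

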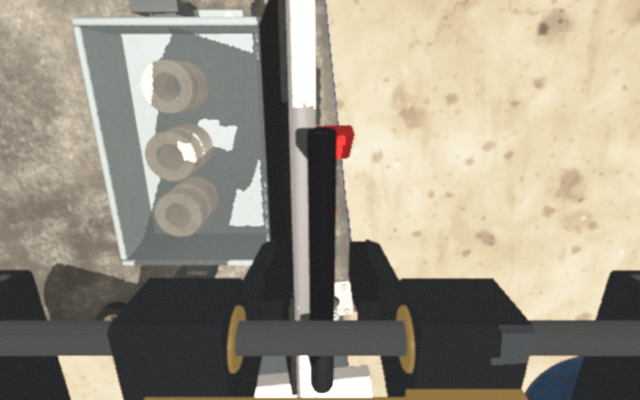

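Request:
arm_command:
  moves:
    - [0,0,-0.005,0,-0.4]
    - [0,0,0,0,-1]
    - [0,0,0,0,-1]
    - [0,0,0,0,-1]
    - [0,0,0,0,-1]
  newtons: 50

```text
clock: 31.9
ee_pos: [0.5704, -0.1239, 0.3383]
tcp_rot: [-0.042, 0.706, -0.042, -0.706]
contact_force: [-0.4, -1.5, -0.6]
finger_gap: 0.0097
```

Run:
```python
from h import *
s=st();p=np.array(s["ee_pos"]);h=np.array([.574,-.0733]);u=np.array([.117,.993]);L=.238
a0=np.arccos(((p[:2]-h)@u)/L);print(a0,.098+L*np.sin(a0),p[2]-.006)
prev=None;off=p[2]-.098-L*np.sin(a0);tot=0
n=20
for i in range(n+1):
    a=a0*(1-i/n);q=np.array([L*np.cos(a)*u[0],L*np.cos(a)*u[1],L*np.sin(a)])
    if prev is not None: print(round(a,2),np.round(q-prev,4).tolist())
    prev=q
print("final",h+L*u,off)
```

```text
t 31.9 pos [ 0.5704 -0.1239  0.3383] jaw -96.87 tilt 0.01 q6 1.276 F [-0.435  -1.5118 -0.5727] gap 0.0097
1.7853024473184083 0.3305454310264401 0.33230517290422507
1.7 [0.0024, 0.0208, 0.0036]
1.61 [0.0025, 0.021, 0.0017]
1.52 [0.0025, 0.0211, -0.0002]
1.43 [0.0025, 0.021, -0.0021]
1.34 [0.0024, 0.0207, -0.004]
1.25 [0.0024, 0.0203, -0.0058]
1.16 [0.0023, 0.0197, -0.0076]
1.07 [0.0022, 0.0189, -0.0093]
0.98 [0.0021, 0.018, -0.011]
0.89 [0.002, 0.017, -0.0126]
0.8 [0.0019, 0.0158, -0.014]
0.71 [0.0017, 0.0145, -0.0154]
0.62 [0.0015, 0.0131, -0.0167]
0.54 [0.0014, 0.0116, -0.0178]
0.45 [0.0012, 0.0099, -0.0187]
0.36 [0.001, 0.0082, -0.0195]
0.27 [0.0008, 0.0065, -0.0202]
0.18 [0.0005, 0.0047, -0.0207]
0.09 [0.0003, 0.0028, -0.021]
0.0 [0.0001, 0.0009, -0.0212]
final [0.6018 0.163 ] 0.007759741877784998
```

Request:
arm_command:
  moves:
    - [0.0024,0.0208,0.0036,0,-1]
    - [0.0025,0.021,0.0017,0,-1]
    - [0.0025,0.0211,-0.0002,0,-1]
    - [0.0025,0.021,-0.0021,0,-1]
    - [0.0024,0.0207,-0.004,0,-1]
    - [0.0024,0.0203,-0.0058,0,-1]
    - [0.0023,0.0197,-0.0076,0,-1]
    - [0,0,0,0,-1]

```text
clock: 32.7
ee_pos: [0.5876, 0.0219, 0.3214]
tcp_rot: [0.042, -0.705, 0.042, 0.707]
contact_force: [4.6, -1.0, -10.9]
finger_gap: 0.0101
```

Request:
arm_command:
  moves:
    - [0.0022,0.0189,-0.0093,0,-1]
    - [0.0021,0.018,-0.011,0,-1]
    - [0.002,0.017,-0.0126,0,-1]
    - [0.0019,0.0158,-0.014,0,-1]
    - [0.0017,0.0145,-0.0154,0,-1]
    - [0.0015,0.0131,-0.0167,0,-1]
    - [0.0014,0.0116,-0.0178,0,-1]
    - [0,0,0,0,-1]

```text
clock: 33.5
ee_pos: [0.6003, 0.129, 0.2237]
tcp_rot: [0.041, -0.705, 0.043, 0.707]
contact_force: [5.8, -8.3, -11.6]
finger_gap: 0.0087
```

Run:
```python
from h import *
s=st();p=np.array(s["ee_pos"]);h=np.array([.574,-.0733]);u=np.array([.117,.993]);L=.238
r=(p[:2]-h)@u;z=p[2]-.006-.098;print(np.hypot(r,z),np.arctan2(z,r))
d=robot.snapshot("side");crop(d["frame"],180,60,440,290,3,"s11.png")
```

```text
t 33.5 pos [0.6003 0.129  0.2237] jaw -96.87 tilt 0.23 q6 1.713 F [  5.785   -8.3026 -11.58  ] gap 0.0087
0.2365118445020921 0.5307731216422489
```

View pics/s11.png

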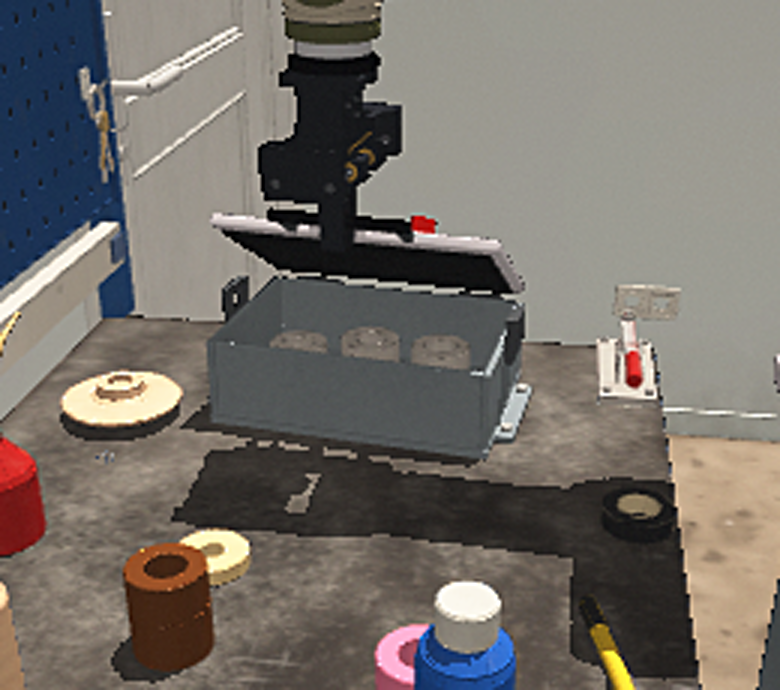

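Request:
arm_command:
  moves:
    - [0.0012,0.0099,-0.0187,0,-1]
    - [0.001,0.0082,-0.0195,0,-1]
    - [0.0008,0.0065,-0.0202,0,-1]
    - [0.0005,0.0047,-0.0207,0,-1]
    - [0.0003,0.0028,-0.02,0,-1]
    - [0,0.0009,-0.017,0,-1]
    - [0,0,0,0,-1]

```text
clock: 34.25
ee_pos: [0.6044, 0.1632, 0.1091]
tcp_rot: [-0.043, 0.706, -0.042, -0.706]
contact_force: [6.1, 3.6, -7.2]
finger_gap: 0.0079
```

Run:
```python
from h import *
s=st();d=robot.snapshot("side");crop(d["frame"],180,60,440,290,3,"s12.png")
```

```text
t 34.25 pos [0.6044 0.1632 0.1091] jaw -96.86 tilt 0.06 q6 1.767 F [ 6.1102  3.5587 -7.1555] gap 0.0079
```

View pics/s12.png

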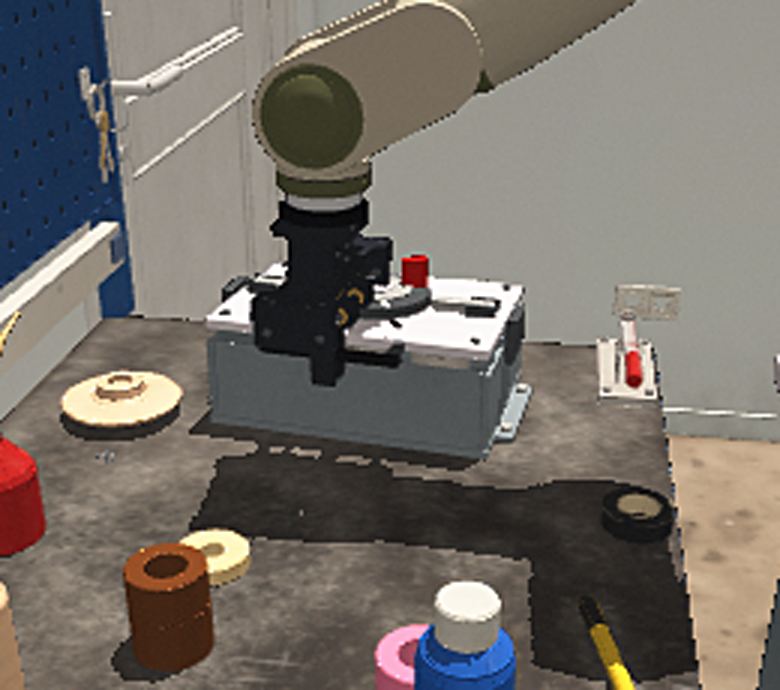

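Request:
arm_command:
  moves:
    - [0,0,-0.003,0,-1]
    - [0,0,-0.002,0,-1]
    - [0,0,0,0,-1]

```text
clock: 34.6
ee_pos: [0.6045, 0.1633, 0.1062]
tcp_rot: [-0.043, 0.706, -0.042, -0.705]
contact_force: [3.4, 5.3, -1.4]
finger_gap: 0.008
```

Request:
arm_command:
  moves:
    - [0,0,-0.002,0,-1]
    - [0,0,-0.002,0,-1]
    - [0,0,0,0,-1]

```text
clock: 34.9
ee_pos: [0.6045, 0.1634, 0.1024]
tcp_rot: [-0.043, 0.707, -0.042, -0.705]
contact_force: [3.9, 5.9, -0.1]
finger_gap: 0.0082
```

Request:
arm_command:
  moves:
    - [0,0,-0.002,0,-1]
    - [0,0,-0.002,0,-1]
    - [0,0,0,0,-1]

```text
clock: 35.2
ee_pos: [0.6045, 0.1635, 0.0984]
tcp_rot: [-0.043, 0.707, -0.042, -0.705]
contact_force: [3.3, 6.3, -0.4]
finger_gap: 0.0077
```

Run:
```python
from h import *
s=st();d=robot.snapshot("side");crop(d["frame"],230,130,380,220,5,"s13.png")
d=robot.snapshot("wrist");cv2.imwrite("pics/w22.png",d["frame"])
```

```text
t 35.2 pos [0.6045 0.1635 0.0984] jaw -96.84 tilt 0.14 q6 1.767 F [ 3.3338  6.3246 -0.3999] gap 0.0077
```

View pics/s13.png

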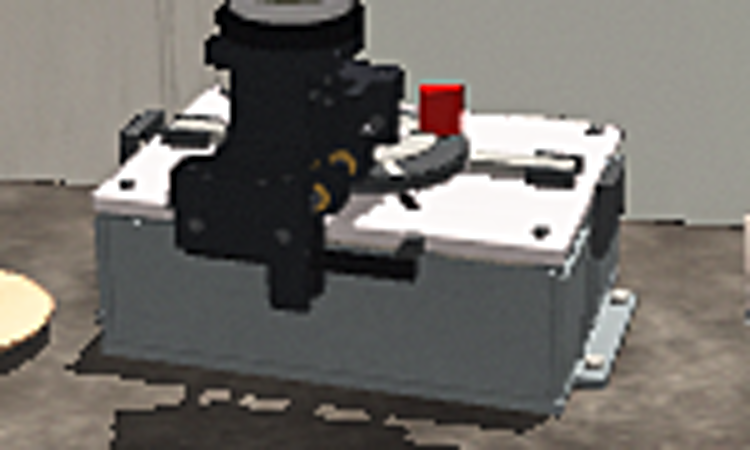

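View pics/w22.png

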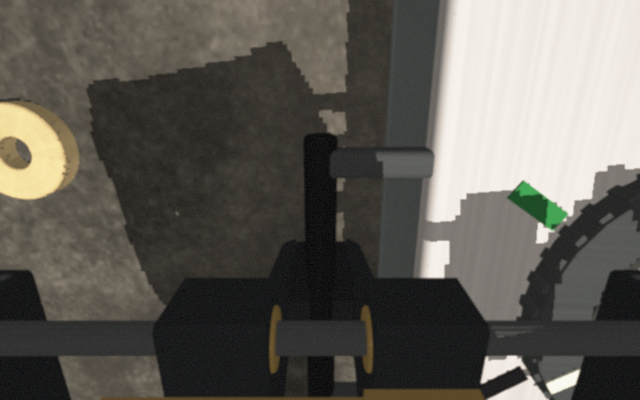

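Request:
arm_command:
  moves:
    - [0,0,0,0,-0.6]
    - [0,0,0,0,-0.4]
    - [0,0,0,0,-0.4]
    - [0,0,0.03,0,-0.4]
    - [0,0,0.05,0,-0.4]
    - [0,0,0.05,0,-1]
    - [0,0,0,0,-1]
    - [0,0,0,0,-1]

```text
clock: 36.1
ee_pos: [0.6041, 0.1626, 0.2287]
tcp_rot: [-0.042, 0.706, -0.042, -0.705]
contact_force: [0.0, 1.0, -1.2]
finger_gap: 0.0051
```

Run:
```python
from h import *
s=st();d=robot.snapshot("side");a=cv2.imread("pics/side0.png")
g=np.vstack([a[140:215,240:370],d["frame"][140:215,240:370]]);cv2.imwrite("pics/cmp.png",cv2.resize(g,None,fx=4,fy=4,interpolation=cv2.INTER_NEAREST))
d=robot.snapshot("wrist");cv2.imwrite("pics/w23.png",d["frame"])
```

```text
t 36.1 pos [0.6041 0.1626 0.2287] jaw -96.87 tilt 0.09 q6 1.767 F [ 0.0115  1.0332 -1.1923] gap 0.0051
```

View pics/cmp.png

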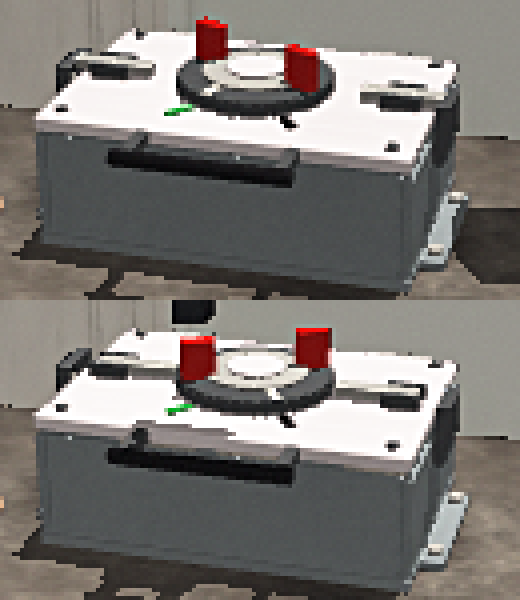

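View pics/w23.png

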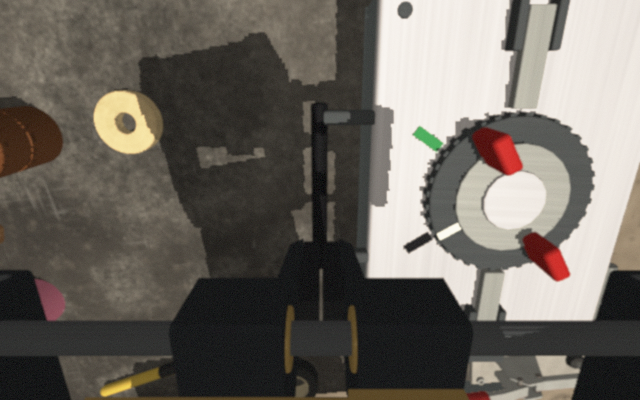

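Request:
arm_command:
  moves:
    - [0,0,-0.04,0,-1]
    - [0,0,-0.035,0,-1]
    - [0,0,-0.015,0,-1]
    - [0,0,0,0,-1]
    - [0,0,0,0,-1]
  newtons: 30

```text
clock: 36.7
ee_pos: [0.604, 0.1626, 0.1377]
tcp_rot: [0.042, -0.706, 0.042, 0.706]
contact_force: [-0.2, -0.1, 0.9]
finger_gap: 0.0003
```

Request:
arm_command:
  moves:
    - [0,0,-0.004,0,-1]
    - [0,0,-0.003,0,-1]
    - [0,0,0,0,-1]

```text
clock: 37.0
ee_pos: [0.604, 0.1627, 0.1309]
tcp_rot: [-0.042, 0.706, -0.042, -0.706]
contact_force: [-0.4, 0.3, -0.4]
finger_gap: 0.0003
```

Request:
arm_command:
  moves:
    - [0,0,-0.002,0,-1]
    - [0,0,-0.001,0,-1]
    - [0,0,0,0,-1]

```text
clock: 37.3
ee_pos: [0.6042, 0.1628, 0.1292]
tcp_rot: [-0.042, 0.706, -0.042, -0.705]
contact_force: [-2.2, -1.0, 7.2]
finger_gap: 0.0007
```

Request:
arm_command:
  moves:
    - [0,0,-0.001,0,-1]
    - [0,0,-0.001,0,-1]
    - [0,0,0,0,-1]

```text
clock: 37.6
ee_pos: [0.6043, 0.1628, 0.1289]
tcp_rot: [-0.042, 0.707, -0.042, -0.705]
contact_force: [-7.6, -2.0, 19.5]
finger_gap: 0.0003
```

Request:
arm_command:
  moves:
    - [0,0,0.03,0,-1]
    - [0,0,0.05,0,0]
    - [-0.01,-0.04,0,8,-0.2]
    - [-0.015,-0.04,0,8,-0.2]
    - [-0.015,-0.04,0,8,-0.2]
    - [-0.015,-0.032,0,7.4,-0.2]
    - [0,0,0,0,-0.2]
    - [0,0,0,0,-0.2]

```text
clock: 38.4
ee_pos: [0.5491, 0.0105, 0.2062]
tcp_rot: [0.149, 0.691, 0.149, -0.691]
contact_force: [0.2, 0.6, -1.3]
finger_gap: 0.0351
```

Run:
```python
from h import *
s=st();d=robot.snapshot("wrist");cv2.imwrite("pics/w24.png",d["frame"])
```

```text
t 38.4 pos [0.5491 0.0105 0.2062] jaw -65.63 tilt 0.04 q6 0.951 F [ 0.1846  0.6349 -1.3273] gap 0.0351
```

View pics/w24.png

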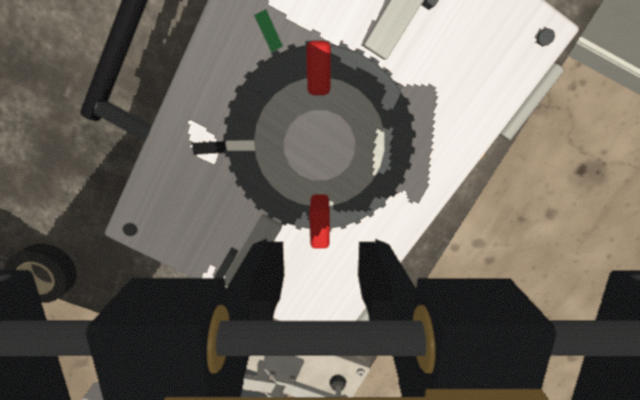

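Request:
arm_command:
  moves:
    - [0,0,-0.03,0,-0.2]
    - [0,0,-0.02,0,-0.2]
    - [0,0,-0.011,0,-0.2]
    - [0,0,0,0,-0.2]
    - [0,0,0,0,-1]
    - [0,0,0,0,-1]
    - [0,0,0,0,-1]
    - [0,0,0,0,-1]
  newtons: 40

```text
clock: 39.25
ee_pos: [0.5492, 0.0109, 0.1457]
tcp_rot: [0.15, 0.691, 0.15, -0.691]
contact_force: [-0.7, 3.0, 4.1]
finger_gap: 0.0114
```

Run:
```python
from h import *
s=st()
c=np.array([.5885,.028]);p=s["ee_pos"][:2]-c;r=np.hypot(*p);a0=np.arctan2(p[1],p[0]);print(r,np.degrees(a0))
for k in range(1,12):
    f=lambda k:r*np.array([np.cos(a0-np.radians(6.25*k)),np.sin(a0-np.radians(6.25*k))])
    print(k,np.round(f(k)-f(k-1),4).tolist())
```

```text
t 39.25 pos [0.5492 0.0109 0.1457] jaw -65.45 tilt 0.07 q6 0.948 F [-0.6937  3.0164  4.14  ] gap 0.0114
0.04282612227524164 -156.43768170441
1 [-0.0016, 0.0044]
2 [-0.0011, 0.0045]
3 [-0.0006, 0.0046]
4 [-0.0001, 0.0047]
5 [0.0004, 0.0047]
6 [0.0009, 0.0046]
7 [0.0014, 0.0045]
8 [0.0018, 0.0043]
9 [0.0023, 0.0041]
10 [0.0027, 0.0038]
11 [0.0031, 0.0035]
```

Request:
arm_command:
  moves:
    - [-0.0016,0.0044,0,-6.25,-1]
    - [-0.0011,0.0045,0,-6.25,-1]
    - [-0.0006,0.0046,0,-6.25,-1]
    - [-0.0001,0.0047,0,-6.25,-1]
    - [0.0004,0.0047,0,-6.25,-1]
    - [0.0009,0.0046,0,-6.25,-1]
    - [0.0014,0.0045,0,-6.25,-1]
    - [0.0018,0.0043,0,-6.25,-1]
    - [0.0023,0.0041,0,-6.25,-1]
    - [0.0027,0.0038,0,-6.25,-1]
    - [0.0031,0.0035,0,-6.25,-1]
    - [0,0,0,0,-1]
    - [0,0,0,0,-1]

```text
clock: 40.55
ee_pos: [0.5576, 0.0583, 0.1457]
tcp_rot: [0.266, -0.655, 0.267, 0.656]
contact_force: [-7.7, -1.6, 7.7]
finger_gap: 0.0118
```

Run:
```python
from h import *
s=st();d=robot.snapshot("wrist");cv2.imwrite("pics/w25.png",d["frame"])
```

```text
t 40.55 pos [0.5576 0.0583 0.1457] jaw -134.26 tilt 0.1 q6 2.239 F [-7.7285 -1.5764  7.6502] gap 0.0118
```

View pics/w25.png

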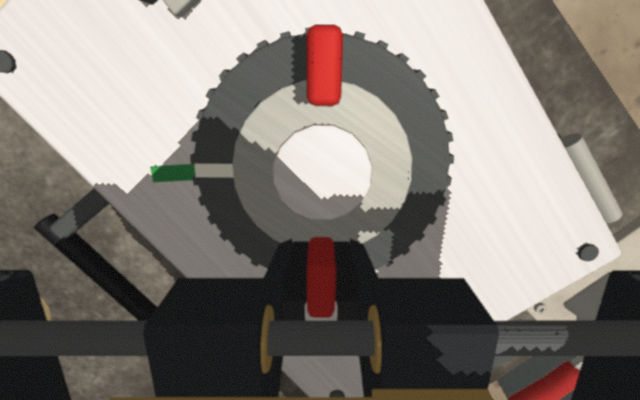

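Request:
arm_command:
  moves:
    - [0,0,0,0,-0.7]
    - [0,0,0,0,-0.4]
    - [0,0,0,0,-0.3]
    - [0,0,0.03,0,-0.3]
    - [0,0,0.05,0,-0.3]
    - [0,0,0.05,0,-0.3]
    - [-0.03,0,0.03,0,-0.3]
    - [-0.05,0.05,0.03,0,-0.3]
    - [0,0.04,0,0,-0.3]
    - [0,0,0,0,-0.3]
    - [0,0,0,0,-0.3]

```text
clock: 41.7
ee_pos: [0.4956, 0.1313, 0.3244]
tcp_rot: [-0.266, 0.655, -0.266, -0.655]
contact_force: [0.1, 0.2, 0.2]
finger_gap: 0.0309
```

Run:
```python
from h import *
s=st();d=robot.snapshot("wrist");cv2.imwrite("pics/w26.png",d["frame"]);T=wristT(s,d)
d=robot.snapshot("side");a=cv2.imread("pics/side0.png")
g=np.vstack([a[140:215,240:370],d["frame"][140:215,240:370]]);cv2.imwrite("pics/cmp2.png",cv2.resize(g,None,fx=4,fy=4,interpolation=cv2.INTER_NEAREST))
d=robot.snapshot("top");cv2.imwrite("pics/t8.png",d["frame"])
```

```text
t 41.7 pos [0.4956 0.1313 0.3244] jaw -134.13 tilt 0.01 q6 2.371 F [0.1248 0.1914 0.2102] gap 0.0309
```

View pics/w26.png

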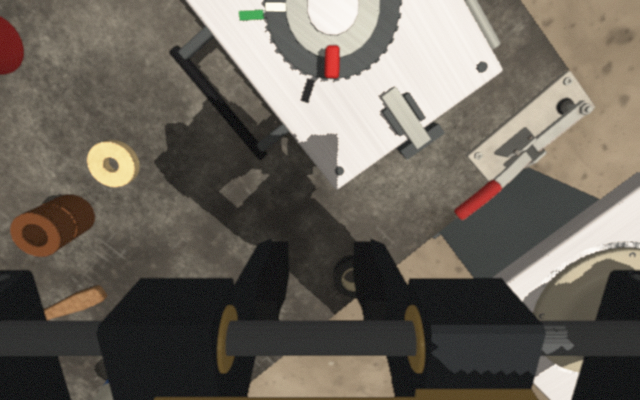

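View pics/cmp2.png

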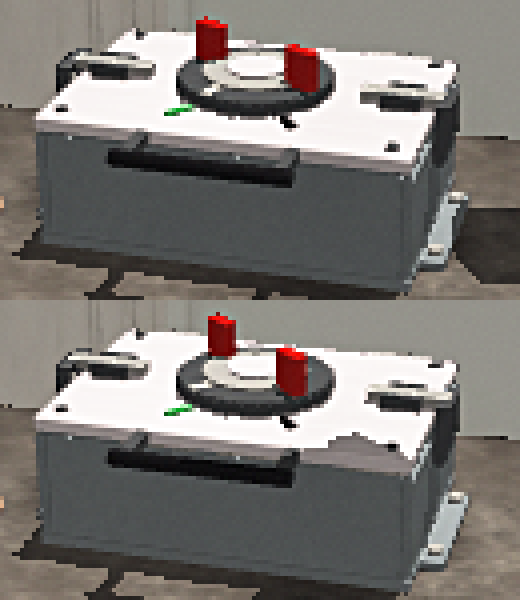

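View pics/t8.png

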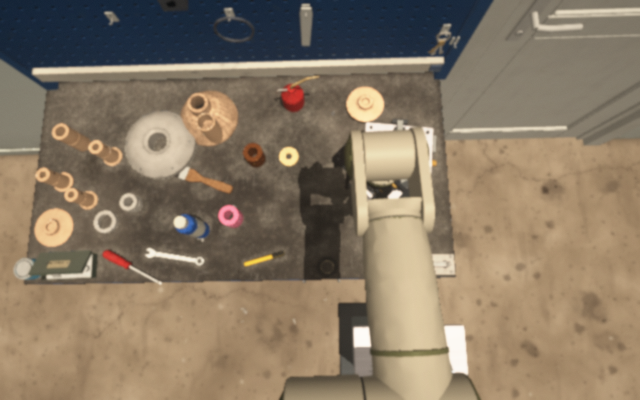

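Run:
```python
from h import *
s=robot.sense();d=robot.snapshot("wrist");T=wristT(s,d);crop(d["frame"],220,0,420,120,4,"w27.png")
c=np.array([.5885,.028]);A=lambda u,v,z:np.arctan2(*(ray(d,u,v,z,T)[:2]-c)[::-1])
print(A(275,7,.116),A(251,15,.104),A(307,91,.104),ray(d,333,10,.116,T))
```

```text
0.7931142099968661 0.857482281277597 2.0693553931926 [0.5856 0.0279 0.116 ]
```

View pics/w27.png

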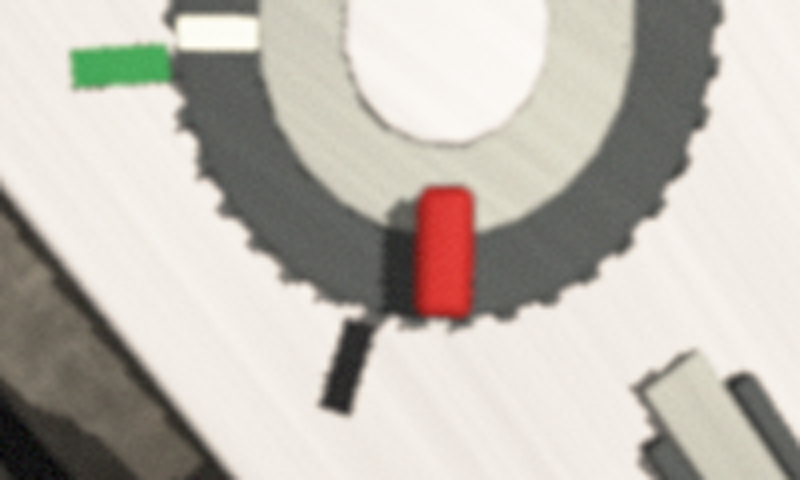

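Run:
```python
from h import *
s=robot.sense();d=robot.snapshot("wrist");T=wristT(s,d)
print(T[:3,3],"hit",ray(d,d["cx"],d["cy"],.11,T))
for c in ([.5885,.028],[.5865,.0279]):
    c=np.array(c);A=lambda u,v,z:np.arctan2(*(ray(d,u,v,z,T)[:2]-c)[::-1])
    print(A(274.3,8.3,.116),A(250,16.5,.104),A(306.5,91.5,.104))
```

```text
[0.5561 0.0715 0.4446] hit [0.475  0.1502 0.11  ]
0.813929706504176 0.873513262328242 2.0651992760437152
0.7858665818213145 0.8533286039506731 2.0400758978433444
```

Request:
arm_command:
  moves:
    - [0.015,-0.035,0,0,-0.3]
    - [0.015,-0.035,0,0,-0.3]
    - [0,0,0,0,-0.3]
    - [0,0,0,0,-0.3]

```text
clock: 42.35
ee_pos: [0.5257, 0.0602, 0.3241]
tcp_rot: [0.267, -0.655, 0.267, 0.655]
contact_force: [0.8, 0.4, 0.2]
finger_gap: 0.031
```

Run:
```python
from h import *
s=st();d=robot.snapshot("wrist");T=wristT(s,d);print(T[:3,3]);cv2.imwrite("pics/w28.png",d["frame"])
for z in(.104,.116): print(proj(d,[.5875,.028,z],T))
f=d["frame"];hsv=cv2.cvtColor(f,cv2.COLOR_BGR2HSV)
m=((hsv[...,0]>45)&(hsv[...,0]<80)&(hsv[...,1]>100)).astype(np.uint8);n,l,sx,ce=cv2.connectedComponentsWithStats(m)
for i in range(1,n):
    if sx[i,4]>30: print("green",ce[i],sx[i,4])
```

```text
t 42.35 pos [0.5257 0.0602 0.3241] jaw -134.33 tilt 0.05 q6 2.237 F [0.7794 0.4069 0.2056] gap 0.031
[0.5859 0.0016 0.4446]
[299.4365  92.9352]
[298.6786  93.625 ]
green [223.9456  97.6327] 147
```

View pics/w28.png

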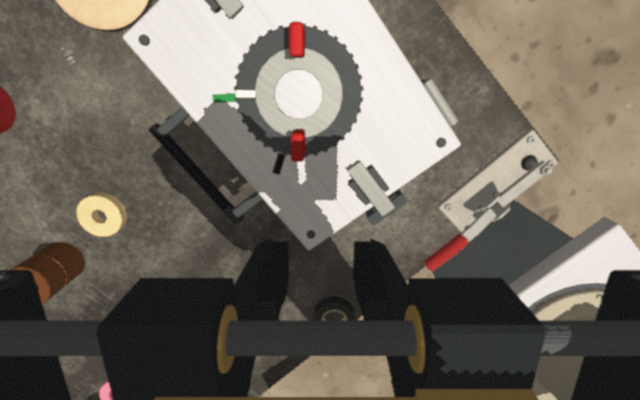

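Run:
```python
from h import *
s=robot.sense();d=robot.snapshot("wrist");T=wristT(s,d);f=d["frame"];crop(f,205,15,375,185,4.5,"w29.png")
hsv=cv2.cvtColor(f,cv2.COLOR_BGR2HSV)
m=((hsv[...,1]<60)&(hsv[...,2]>190)).astype(np.uint8);sub=m[88:101,236:256];n,l,sx,ce=cv2.connectedComponentsWithStats(sub);print([(ce[i]+[236,88],sx[i]) for i in range(1,n)])
```

```text
[(array([245.6645,  92.4774]), array([  0,   1,  20,   8, 155], dtype=int32))]
```

View pics/w29.png

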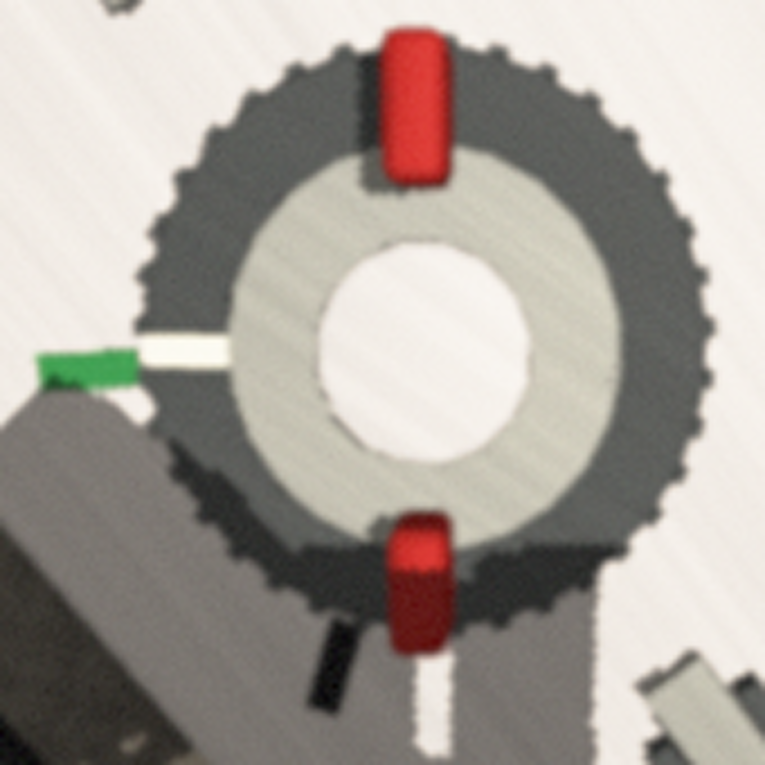

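Request:
arm_command:
  moves:
    - [0.0319,-0.002,-0.03,0,-0.3]
    - [0,0,-0.05,0,-0.3]
    - [0,0,-0.05,0,-0.3]
    - [0,0,-0.03,0,-0.3]
    - [0,0,-0.016,0,-0.3]
    - [0,0,0,0,-0.3]
    - [0,0,0,0,-0.3]

```text
clock: 43.15
ee_pos: [0.5578, 0.0596, 0.1494]
tcp_rot: [-0.266, 0.656, -0.266, -0.655]
contact_force: [-0.7, 0.5, -0.3]
finger_gap: 0.0306
```

Run:
```python
from h import *
s=st();d=robot.snapshot("wrist");cv2.imwrite("pics/w30.png",d["frame"])
```

```text
t 43.15 pos [0.5578 0.0596 0.1494] jaw -134.16 tilt 0.06 q6 2.239 F [-0.7128  0.5302 -0.2746] gap 0.0306
```

View pics/w30.png

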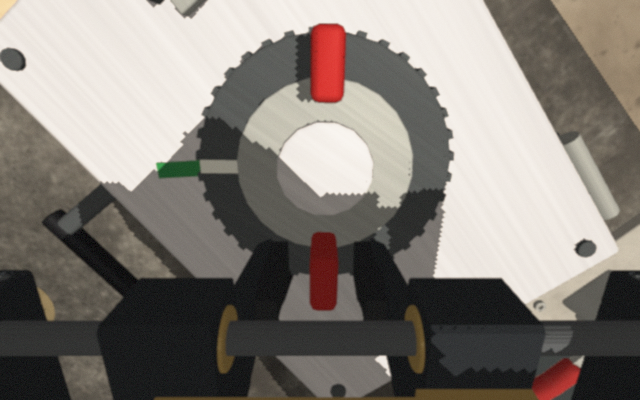

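Lug sits between the fingers (col 324). Pinch and turn back about 3.7°.

Request:
arm_command:
  moves:
    - [0,0,-0.003,0,-1]
    - [0,0,0,0,-1]
    - [0,0,0,0,-1]
    - [0,0,0,0,-1]
    - [-0.001,-0.001,0,1.8,-1]
    - [-0.001,-0.001,0,1.9,-1]
    - [0,0,0,0,-1]
    - [0,0,0,0,-1]

```text
clock: 44.0
ee_pos: [0.5554, 0.0566, 0.1459]
tcp_rot: [0.245, -0.663, 0.245, 0.663]
contact_force: [-5.3, -3.1, 5.2]
finger_gap: 0.0115
```

Run:
```python
from h import *
s=st()
```

```text
t 44.0 pos [0.5554 0.0566 0.1459] jaw -130.57 tilt 0.04 q6 2.171 F [-5.2798 -3.1456  5.1603] gap 0.0115
```

Request:
arm_command:
  moves:
    - [0,0,0,0,-0.7]
    - [0,0,0,0,-0.4]
    - [0,0,0,0,-0.3]
    - [0,0,0.03,0,-0.3]
    - [0,0,0.05,0,-0.3]
    - [0,0,0.05,0,-0.3]
    - [-0.03,0,0.05,0,-0.3]
    - [0,0,0,0,-0.3]
    - [0,0,0,0,-0.3]

```text
clock: 44.9
ee_pos: [0.5298, 0.0571, 0.3186]
tcp_rot: [-0.245, 0.664, -0.245, -0.663]
contact_force: [-0.2, 0.2, -0.2]
finger_gap: 0.0312
```

Run:
```python
from h import *
s=st();d=robot.snapshot("wrist");T=wristT(s,d);f=d["frame"];c=proj(d,[.5875,.028,.116],T);c2=proj(d,[.5875,.028,.104],T);print(c,c2)
x,y=int(c[0])-95,max(0,int(c[1])-80);print(x,y);crop(f,x,y,x+170,y+170,4.5,"w31.png")
```

```text
t 44.9 pos [0.5298 0.0571 0.3186] jaw -130.51 tilt 0.08 q6 2.165 F [-0.1968  0.2094 -0.2384] gap 0.0312
[303.875   98.9106] [304.476   98.0517]
208 18
```

View pics/w31.png

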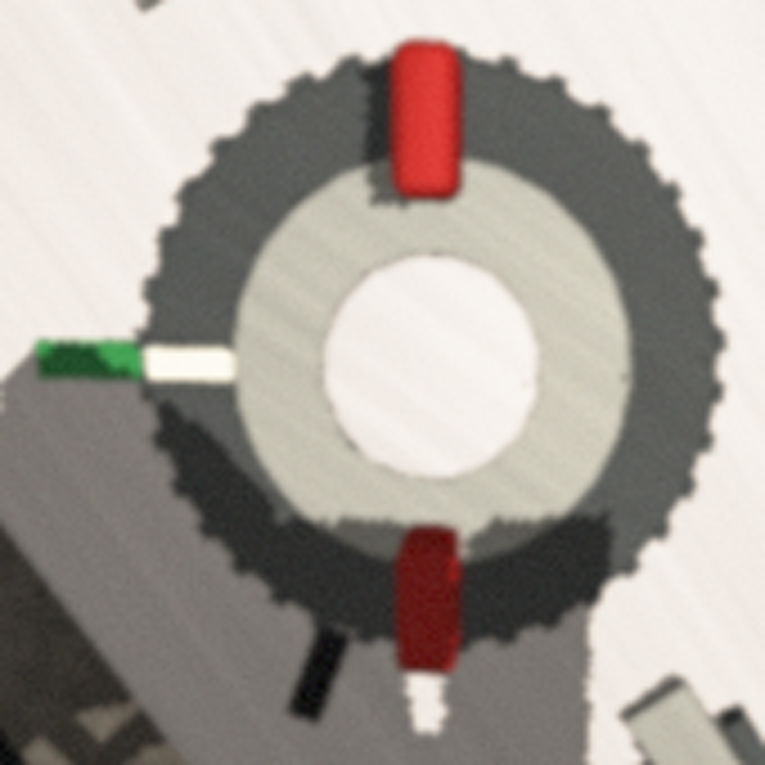

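Run:
```python
from h import *
s=st();print(robot.job_done())
```

```text
t 44.95 pos [0.5298 0.057  0.3173] jaw -130.52 tilt 0.07 q6 2.165 F [-0.2349 -0.052   0.0446] gap 0.0309
the job is handed in; nothing more can be done
None
```

I ran the whole sequence and handed the job in at about 45 s of the 210 s allowed. The hand-in gives no verdict, so the results below come from my own checks.

**What I did:**
- I turned the collar back to the black mark and folded the cover open to roughly 1.78 rad.
- Three grey bushes stood between the chamber and the spray can. I stood all three upright on the chamber floor.
- I shut the cover and pressed on its bar. Contact came at the shut height, with the bar top at 104 mm.
- I turned the collar to the green mark.

**Last checks:**
- **Bushes:** all three were upright in the chamber in the wrist, top and side pictures before the cover was closed. They are hidden from view now.
- **Cover:** the side picture matches the first shut one to within about a pixel.
- **Collar:** the first turn to green disagreed with the tool rotation, standing about 0.06–0.08 rad past the mark. I turned it back by about 3.7°. The final wrist view shows pointer and green mark lined up to about 0.01 rad.
- **Clear of contact:** the gripper was clear of everything, with near-zero force.
- **Other objects:** the spray can, brass cap and tape roll were never touched, and they show no shift in the pictures.

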